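# Unload the paint-jar mixer into the jar case

## Robot

A 6-joint arm with a two-finger parallel gripper is mounted at the origin on the work surface. World frame = base frame: x ahead of the robot, y to its left, z up, the work surface at z = 0. Lengths are in mm, angles in rad, forces in N, time in s.
With the tool pointing down it reaches from about 425 to 925 mm from the base axis. Payload 12.5 kg.
Tool frame: the origin (TCP) lies at the very end of the fingers, on their centre line; the grasp point (between the pads) lies 19 mm behind it; z points along the fingers, y is the direction in which the jaws open and shut (so a half turn about z gives the same grasp; the last joint's range is limited). The gripper opens to 85 mm and grips with 20 to 120 N. Pads are 22 mm wide; open, the fingers measure 114 mm over their backs; the gripper's body (76 mm by 85 mm) begins 54 mm behind the grasp point. The pads swing forward as they close: fully open they stand 13 mm farther back than shut.
Start: joints at [1.075, 0.491, 1.559, -0, 1.092, -0.106], TCP at [237.487, 578.139, 231.327] pointing down, gripper open.
Joint ranges: [-3.1, 3.1], [-0.84, 2.19], [0.05, 2.79], [-1.13, 4.28], [0.06, 2.93], [-2.69, 2.69]. Speed limits (rad/s): [2.22, 2.22, 2.79, 3.14, 3.14, 3.14].

## Interface

Orientations are given as a unit quaternion [w, x, y, z].
In Python, from plant import r, viewer, ticket gives the robot as it stands.
- The arm moves only by the tool send_rows, never from a script. Its argument "deltas" is a list of rows, each a list of 6 numbers: the shift along the tool's x, y, z in m, then the turn, a rotation vector about the tool's x, y, z in degrees. In form: [[dx, dy, dz, rx, ry, rz], ...]. A call has 1 to 12 rows; each row is the pose to reach, as a shift and turn from the pose commanded when the call began, along the tool's axes at that moment; what a row does not reach only later rows make up. A row lasts 1/12 s, in which the tool goes at most 41.7 mm and 7.16 degrees, less where a joint would pass 70% of its speed; a pose out of reach is approached as far as the arm can. A call with a gripper value outside its range is refused whole. "grip" is the opening, from -1 (shut) to 1 (fully open), so that 0 is half open, set as the call begins (left out, the last holds). The fingers move at their own pace and stop on an object; the grip force is fixed at half the most. Time passes only in rows, so rows that repeat a pose let the fingers close. It gives the time, the measured TCP pose, the force and the opening at its end, in the units of the state.
- r.read_state(): the state, without advancing time (a new reading comes with each control period).
- viewer.grab_frame(name): name is "side" or "top"; returns the picture (400x640x3 uint8, red, green, blue); there is no depth.
- viewer.get_calibration(name): a dict with "fovy" (degrees; the focal length in pixels is half the picture's height over the tangent of half this angle, whatever the lens; pixels are square), "cx", "cy" (the principal point, pixels), "k1" (the pictures are not rectified: a ray, as slopes to the right and down, at radius r is drawn at 1 + k1 r^2 times it, then the intrinsics apply), "R" (3x3) and "t" (3): a world point X has camera coordinates R X + t. Camera axes: x right, y down, z forward; pixel columns grow to the right and rows downward; lengths in mm; the calibration is good to about 2 mm. A picture is of the moment at which its call begins. get_calibration takes no time and is no camera call.
- ticket.close_job(): hands the job in, once; it reports no verdict.
The state is a dict: "time_s": time; "q": joint angles; "qd": joint speeds; "effort": joint torques, N m; "eef_pos": TCP position; "ee_rot": TCP orientation; "force": force on the tool from outside, world axes, zero at the start; "moment": the same for the moment, N m; "width": finger opening in mm.
Only numpy, scipy, OpenCV 4.12 (cv2) and the standard library are available. Lean on these libraries where they do the work, as an engineer would, in place of code of your own. Each camera call takes 0.05 s, during which the arm holds its last target.

## Task

The paint-jar mixer has finished its run: undo the T-nut in its middle (it has a left-hand thread, so clockwise loosens it; feel that it gives) until the slotted clamp plate can be slid out from under it, and lay the plate flat, knob up, on the green mat clear of the other things. Then move every jar from the mixer to the open case, standing upright, and when all are in, press both of the case's covers down until they click shut. Leave the other things on the bench where they are.

Things in the scene. Friction and masses are not known exactly. Their poses are not given: they have to be found in the camera images.
- mixer: paint-jar mixer, fixed. Origin: centre of the underside, z up. Grey housing 176 x 186 mm, 56 high, control panel at -x; on it a black jar holder, 166 mm square, top face at 90 mm, with four round wells 55 mm wide, 18 deep, at x, y = +-48 mm. A hub with cross fins (70 mm across) carries the clamp plate at 135.5 mm; a 12 mm stud runs up through the plate's slot into the T-nut
- tnut (a joint): how far the steel T-nut is unscrewed, rad. LEFT-HAND thread: the value grows as it turns clockwise seen from above. 0 = tight (solid stop), 8.4 = end of travel; starts at 0 to 0.5. It is captive on the stud, rises 4 mm a turn, turns against 0.15 N m of friction and stays where left. From about 5 rad it clears the plate's ridges
- nut_grip (a point): middle of the T-nut's grip bar, on the nut's vertical axis, z up; turns and rises with the nut. The bar is 52 mm long (x), 13 thick (y), 18 high (the point lies 8 mm below its top); 10 mm free below the bar, then the nut's round flange, 31 mm across
- clamp_plate: loose slotted aluminium plate, 0.24 kg, 5 mm thick, 116 mm in y, x from -62 to +50 mm, on the mixer's hub. Origin: underside, at the stud; z up. A 15 mm slot runs from the stud out of the +x edge. Ridges 3 mm high beside the slot at x = 20 to 24 mm trap it behind the tight nut's 32 mm washer. With the nut undone it slides out level along its -x; after 75 mm it is clear and can be lifted
- plate_knob (a point): grip point on the axis of the clamp plate's black knob (22 mm across, 18 high, on a thinner stem): 27 mm above the plate's underside, 5 mm below the knob's top, 50 mm from the stud towards the plate's -x
- case: grey open plastic jar case, fixed, 150 (x) x 215 (y) x 72 mm high, walls 5 mm. Origin: centre of the underside, z up. A divider along x makes a left (+y) and a right (-y) compartment, 140 x 100 mm inside, floor at 5 mm, centred at y = +-53 mm; each has room for two jars, one in front of the other. Each has its own flap cover, hinged on the far (+x) wall
- cover_left (a joint): angle of the case's left flap cover, rad: 0 = shut, held by its spring catch; about 0.08 = only resting on the catch, not clicked; about 1.75 = standing open against its stop. Tipped below 1.5 it falls slowly by itself. White plastic, 174 mm from hinge to free edge, 103 wide, 5 thick, 0.12 kg. A tongue at the free edge snaps past a spring ball: 5 to 10 N down near that edge clicks it shut
- cover_left_hinge (a point): middle of the left cover's hinge line, on top of the case's far (+x) wall, in the cover's frame: x along the flap from free edge to hinge (the case's +x when shut), y along the hinge, z out of its outer face (up when shut). Standing open, the flap rises from here, leaning back about 0.18 rad to the case's +x; its outer face looks to the case's +x
- cover_left_press (a point): where to press: on the outer face of the left cover (the upper face when shut), on its centre line, 150 mm from the hinge, behind the tongue. The free edge is 24 mm farther from the hinge
- cover_right (a joint): angle of the case's right flap cover, rad: 0 = shut, held by its spring catch; about 0.08 = only resting on the catch, not clicked; about 1.75 = standing open against its stop. Tipped below 1.5 it falls slowly by itself. White plastic, 174 mm from hinge to free edge, 103 wide, 5 thick, 0.12 kg. A tongue at the free edge snaps past a spring ball: 5 to 10 N down near that edge clicks it shut
- cover_right_hinge (a point): middle of the right cover's hinge line, on top of the case's far (+x) wall, in the cover's frame: x along the flap from free edge to hinge (the case's +x when shut), y along the hinge, z out of its outer face (up when shut). Standing open, the flap rises from here, leaning back about 0.18 rad to the case's +x; its outer face looks to the case's +x
- cover_right_press (a point): where to press: on the outer face of the right cover (the upper face when shut), on its centre line, 150 mm from the hinge, behind the tongue. The free edge is 24 mm farther from the hinge
- mat: green cutting mat, fixed, 340 (x) x 240 (y) x 2 mm, between mixer and case. Origin: centre of its underside
- jar0: paint jar, about 0.17 kg: glass body 48 mm across with a white screw lid 50 mm across, 18 mm high; 62 mm high in all. Origin: centre of its underside, z up. Stands in one of the mixer's wells at the start; two to four of the jars are present
- jar1: paint jar, about 0.17 kg: glass body 48 mm across with a white screw lid 50 mm across, 18 mm high; 62 mm high in all. Origin: centre of its underside, z up. Stands in one of the mixer's wells at the start; two to four of the jars are present
- jar2: paint jar, about 0.17 kg: glass body 48 mm across with a white screw lid 50 mm across, 18 mm high; 62 mm high in all. Origin: centre of its underside, z up. Stands in one of the mixer's wells at the start; two to four of the jars are present
- jar3: paint jar, about 0.17 kg: glass body 48 mm across with a white screw lid 50 mm across, 18 mm high; 62 mm high in all. Origin: centre of its underside, z up. Stands in one of the mixer's wells at the start; two to four of the jars are present
- palette: white palette slab, 85 x 130 x 7 mm, lying on the far part of the mat; leave it there. Origin: centre of the underside
- brush_pot: glass pot of brushes, 64 mm across, 165 mm high over the brushes; leave it. Origin: centre of the underside
- tub: white paint tub, 86 mm across, 75 mm high; leave it. Origin: centre of the underside
- pump_bottle: amber pump bottle, 60 mm across, 170 mm high; leave it. Origin: centre of the underside
- brush: brush lying across the near edge of the mat, 170 mm long, up to 42 mm wide and 20 mm thick; leave it. Origin: under its middle
- wipes_box: cardboard box of wipes, 110 x 100 x 55 mm; leave it. Origin: centre of the underside
- weight_block: dark steel bench weight, 85 x 55 x 46 mm; leave it. Origin: centre of the underside
Not all that is in view belongs to the job. Leave any red or yellow look-alike of the jar1 alone. There is more than one size of the clamp_plate; the one meant has the size given above.

How it is judged (in metres and radians):
On the way, in this order (a step that is already met when the one before it is completed fails the run):
1. the T-nut is unscrewed (clockwise) by more than half a turn (value of joint tnut above 3.5 rad), for 0.2 s.
2. the clamp plate lies flat, knob up, on the green mat, at rest (x of clamp_plate in the frame of mat between -0.165 and 0.165 m and y of clamp_plate in the frame of mat between -0.115 and 0.115 m and z of clamp_plate in the frame of mat below 0.008 m and angle between clamp_plate's own z axis and vertical below 0.08 rad and linear speed of clamp_plate below 0.03 m/s), for 0.2 s.
3. every jar stands upright on the floor of the case (x of jar0 in the frame of case between -0.068 and 0.068 m and y of jar0 in the frame of case between -0.104 and 0.104 m and z of each of jar0, jar1, jar2, jar3 in the frame of case below 0.02 m and angle between each of jar0, jar1, jar2, jar3's own z axis and vertical below 0.15 rad and x of jar1 in the frame of case between -0.068 and 0.068 m and y of jar1 in the frame of case between -0.104 and 0.104 m and x of jar2 in the frame of case between -0.068 and 0.068 m and y of jar2 in the frame of case between -0.104 and 0.104 m and x of jar3 in the frame of case between -0.068 and 0.068 m and y of jar3 in the frame of case between -0.104 and 0.104 m), for 0.2 s.
4. both covers are clicked shut (value of joint each of cover_left, cover_right below 0.03 rad), for 0.3 s.
At the end, for the whole second after the job is handed in: nut unscrewed over 3.5 rad; clamp plate flat (0.08 rad) on the green mat, its origin over the mat and within 8 mm of its underside; every jar present upright (0.15 rad) on the floor of the case; both covers clicked shut (under 0.03 rad) (all of step 2 and all of step 3 and all of step 4 and value of joint tnut above 3.5 rad); the robot touches nothing.
It fails at once if a bystander (palette, brush pot, tub, pump bottle, brush, wipes box or bench weight) is moved more than 40 mm (distance of any of palette, brush_pot, tub, pump_bottle, brush, wipes_box, weight_block from where it was at the start of the episode above 0.04 m).
Of jar0, jar1, jar2, jar3 only 2 to 4 are there at a start; the rules pass over those that are not, and their reading is None.
At some moment in a run one of clamp_plate may be knocked a few centimetres aside while the robot is not near it.
Once in a run the grip may slacken for a moment while it holds something.
It also fails if it takes over 210 s, if anything falls off the work surface, if the arm or the gripper's body presses on something with over 40 N, if the wrist force passes 120 N, or if a joint passes its speed limit or range.

## Working session

There is one attempt and no reset: what is moved stays moved. The work goes in short steps, Python scripts to look and compute and a tool call to move; the robot and the scene stay as the last step left them, time stands still between calls to the robot, and variables do not carry over. Pictures are saved under pics/ and viewed, and the job is handed in when it is done.

Besides the shell and the picture viewer there is one more tool, called after ">>>" as a command line: name --pt "numbers of a row" for each row, then --argument value for the rest. send_rows: Moves the arm, as the interface text tells. Its arguments: {"type":"object","properties":{"deltas":{"type":"array","items":{"type":"array","items":{"type":"number"}}},"grip":{"type":"number"}},"required":["deltas"]}

```bash
ls; mkdir -p pics
python3 - <<'E'
from plant import r, viewer, ticket
import cv2
print(r.read_state())
for n in ("side","top"):
    f=viewer.grab_frame(n); cv2.imwrite(f"pics/{n}0.png",f[:,:,::-1]); print(n,viewer.get_calibration(n))
E
```

```text
pics
{'time_s': 0.0, 'q': array([ 1.07543221e+00,  4.91569147e-01,  1.55942905e+00,  2.05905165e-05,
        1.09169460e+00, -1.05595980e-01]), 'qd': array([ 0.00032314,  0.00115992, -0.00063895,  0.00106397, -0.00127163,
        0.00118363]), 'effort': array([ 4.11942165e-03, -6.18437147e+01, -2.61600602e+01,  1.21044231e-04,
        3.96421194e-03, -4.76798846e-05]), 'eef_pos': array([237.35395691, 577.94568025, 230.72880701]), 'ee_rot': array([-1.71532507e-04,  1.93657428e-01,  9.81069059e-01, -5.22717928e-04]), 'force': array([-0.3869239 , -0.16501333, -0.66205819]), 'moment': array([-0.04539011, -0.00399993,  0.05000751]), 'width': 85.38554554574968}
side {'fovy': 53.70586440272021, 'cx': 317.43635159871263, 'cy': 202.42519851133858, 'k1': -0.047416067570591434, 'R': array([[-0.96801652, -0.24995615,  0.02158547],
       [-0.156131  ,  0.53283313, -0.83169223],
       [ 0.19638514, -0.80846198, -0.55481717]]), 't': array([ 518.77868426,  188.17861849, 1154.87826311])}
top {'fovy': 48.15826526320046, 'cx': 321.49491929533184, 'cy': 199.85988614101717, 'k1': -0.056026190431090174, 'R': array([[-0.01853929, -0.99961752, -0.02052087],
       [-0.981748  ,  0.02208574, -0.18889969],
       [ 0.18928066,  0.01664425, -0.98178195]]), 't': array([  14.52242337,  536.83649488, 1225.05235873])}
```

View pics/side0.png

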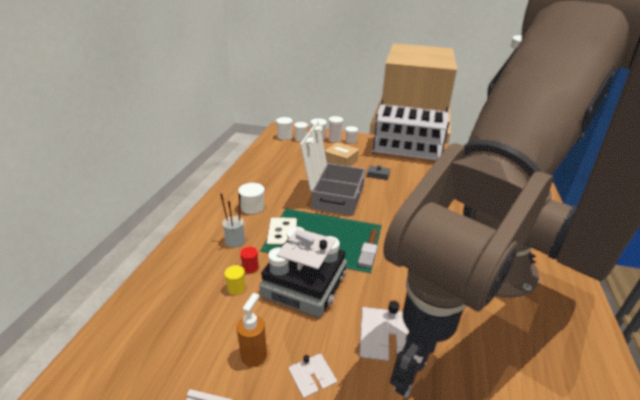

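View pics/top0.png

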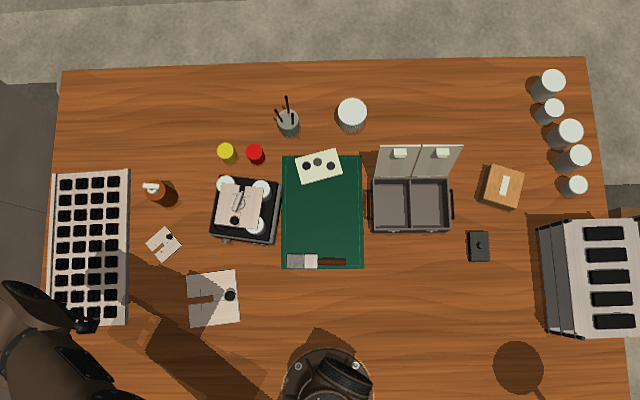

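The top view puts the mixer at (245,210), the mat at (322,212), the case at (411,205) and the base at the bottom. I'll zoom in.

```bash
cat > h.py <<'E'
import numpy as np, cv2
from plant import r, viewer, ticket
from scipy.spatial.transform import Rotation as Ro
def K(n):
    c=viewer.get_calibration(n); f=200/np.tan(np.radians(c['fovy']/2)); return c,f
def proj(n,X):
    c,f=K(n); p=c['R']@np.array(X,float)+c['t']; s=p[:2]/p[2]; s=s*(1+c['k1']*(s@s)); return np.array([c['cx']+f*s[0],c['cy']+f*s[1]])
def ray(n,uv):
    c,f=K(n); d=(np.array(uv,float)-[c['cx'],c['cy']])/f; s=d.copy()
    for _ in range(20): s=d/(1+c['k1']*(s@s))
    R=np.array(c['R']); o=-R.T@c['t']; v=R.T@np.array([s[0],s[1],1]); return o,v/np.linalg.norm(v)
def onz(n,uv,z):
    o,v=ray(n,uv); return o+v*(z-o[2])/v[2]
def tri(uvt,uvs):
    a,u=ray('top',uvt); b,w=ray('side',uvs)
    A=np.stack([u,-w],1); k=np.linalg.lstsq(A,b-a,rcond=None)[0]
    return (a+u*k[0]+b+w*k[1])/2, np.linalg.norm(a+u*k[0]-b-w*k[1])
def grab(n,name,box=None,s=1):
    f=viewer.grab_frame(n)[:,:,::-1]; np.save(f'pics/{name}.npy',f)
    crop(f,name,box,s); return f
def crop(f,name,box=None,s=1):
    if box: f=f[box[1]:box[3],box[0]:box[2]]
    cv2.imwrite(f'pics/{name}.png',cv2.resize(f,None,fx=s,fy=s,interpolation=cv2.INTER_CUBIC))
def tool():
    s=r.read_state(); q=s['ee_rot']; R=Ro.from_quat([q[1],q[2],q[3],q[0]]).as_matrix(); return s,R
E
python3 - <<'E'
from h import *
t=cv2.imread('pics/top0.png'); s=cv2.imread('pics/side0.png')
crop(t,'t1',(195,160,295,260),6); crop(s,'s1',(240,215,360,325),6)
crop(t,'t2',(360,135,480,245),6); crop(t,'t3',(140,210,260,340),4)
for p in [(162,243),(214,297),(240,205)]: print(onz('top',p,5 if p[0]!=240 else 140))
E
```

```text
[427.06049611 476.80057409   5.        ]
[269.1301651  317.95632335   5.        ]
[510.88223373 218.98592796 140.        ]
```

View pics/t1.png

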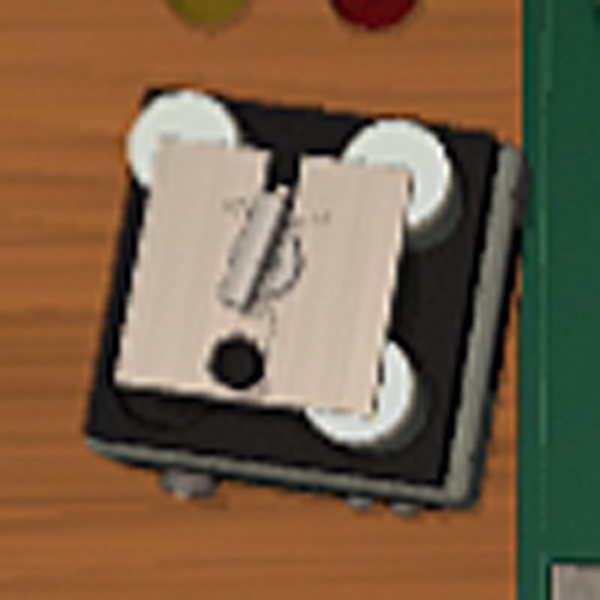

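View pics/s1.png

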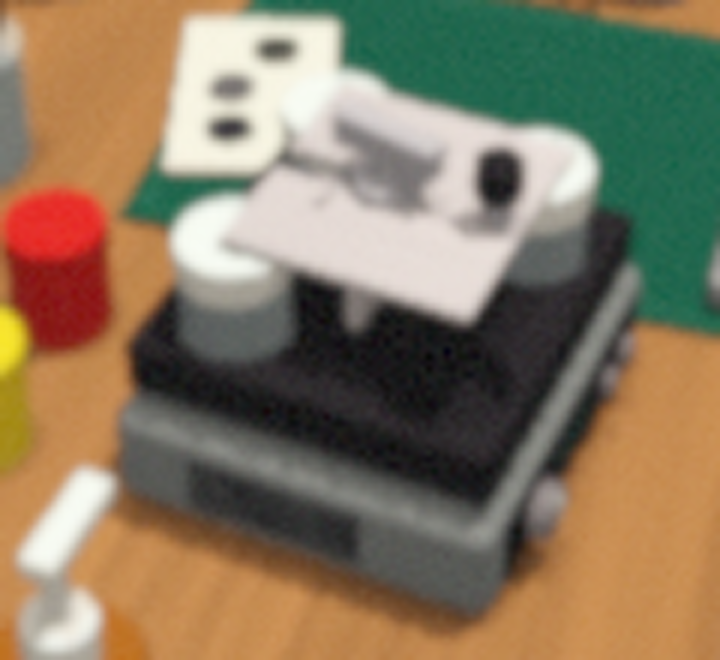

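View pics/t2.png

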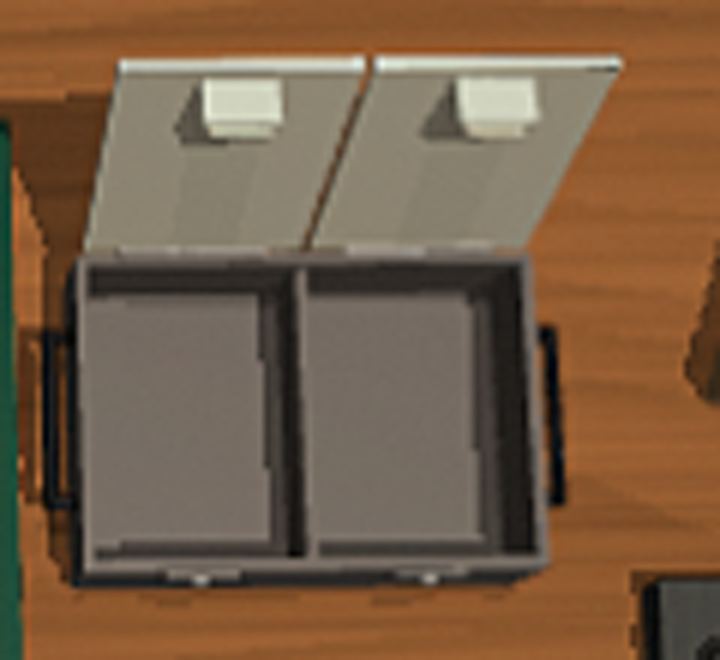

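Run:
```python
from h import *
T=lambda p:np.array(p)/6+[195,160]; S=lambda p:np.array(p)/6+[240,215]
prs={'++':((160,140),(222,243)),'-+':((115,383),(472,325)),'--':((372,413),(580,150)),'+-':((412,168),(345,80)),'knobtop':((237,362),(498,165))}
for k,(a,b) in prs.items(): print(k,tri(T(a),S(b)), onz('top',T(a),140.5), onz('side',S(b),140.5))
print('knob@z', onz('top',T((237,362)),167), onz('side',S((500,160)),167))
C=[onz('top',T(p),140.5)[:2] for p in ((160,140),(412,168),(372,413),(115,383))]
D=[onz('side',S(p),140.5)[:2] for p in ((222,243),(345,80),(580,150),(472,325))]
for c in (C,D):
    c=np.array(c); m=c.mean(0); e=(c[0]+c[1]-c[2]-c[3]); f=c[0]+c[3]-c[1]-c[2]
    print(m,np.linalg.norm(e)/2,np.linalg.norm(f)/2,np.arctan2(e[1],e[0]),np.arctan2(-f[0],f[1]))
H=np.array([onz('top',T(p),90)[:2] for p in ((148,90),(497,135),(445,487),(88,437))]);c=H
m=c.mean(0); e=(c[0]+c[1]-c[2]-c[3]); f=c[0]+c[3]-c[1]-c[2]
print('holder',m,np.linalg.norm(e)/2,np.linalg.norm(f)/2,np.arctan2(e[1],e[0]),np.arctan2(-f[0],f[1]))
# bar ends top
for p in ((268,190),(240,305),(290,200),(225,295)): print(onz('top',T(p),175))
t=cv2.imread('pics/top0.png'); 
crop(t,'t4',(220,180,265,230),14); s=cv2.imread('pics/side0.png'); crop(s,'s4',(280,222,345,270),12)
```

```text
++ (array([572.23423203, 270.86266172, 134.96537372]), np.float64(0.3509673891576024)) [571.10217769 269.53018223 140.5       ] [569.77552589 276.77255375 140.5       ]
-+ (array([461.98648914, 288.63706022, 133.83635443]), np.float64(1.270517169138775)) [461.67455408 286.96617213 140.5       ] [459.73710873 295.58529821 140.5       ]
-- (array([444.57914143, 173.3273707 , 137.01391353]), np.float64(3.957479572842224)) [446.11945655 172.91842683 140.5       ] [441.82478276 177.78216785 140.5       ]
+- (array([554.99157913, 156.06718058, 138.71252804]), np.float64(1.9318428367511447)) [555.5754891  155.94196294 140.5       ] [553.2837625  158.46714371 140.5       ]
knobtop (array([466.43528544, 227.46311952, 165.88182253]), np.float64(0.640539771328284)) [469.91751454 232.89204198 140.5       ] [473.39404739 197.31764715 140.5       ]
knob@z [465.94484219 227.18601625 167.        ] [466.44909245 225.4076232  167.        ]
[508.61791936 221.33918603] 110.78613621490413 114.87407214507888 -0.15594154651876077 -0.13570245613830717
[506.15529497 227.15179088] 112.37751506859674 119.30096837183899 -0.17046583167159501 -0.14469469201133867
holder [512.81501833 217.95361424] 165.04524823839145 166.4675439818032 -0.14451391610712208 -0.15578481600134292
[539.59580335 213.30906143 175.        ]
[489.4243474 224.6013099 175.       ]
[534.95585262 203.66166066 175.        ]
[493.91916774 231.17366484 175.        ]
```

View pics/t4.png

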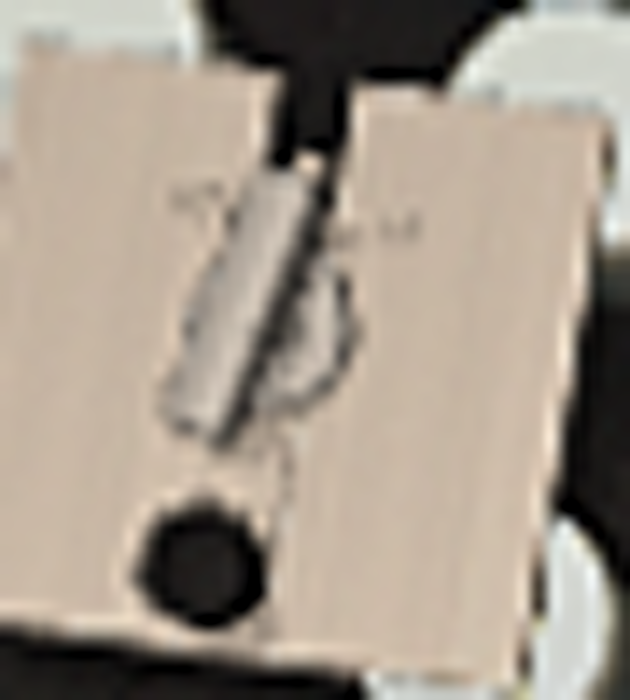

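View pics/s4.png

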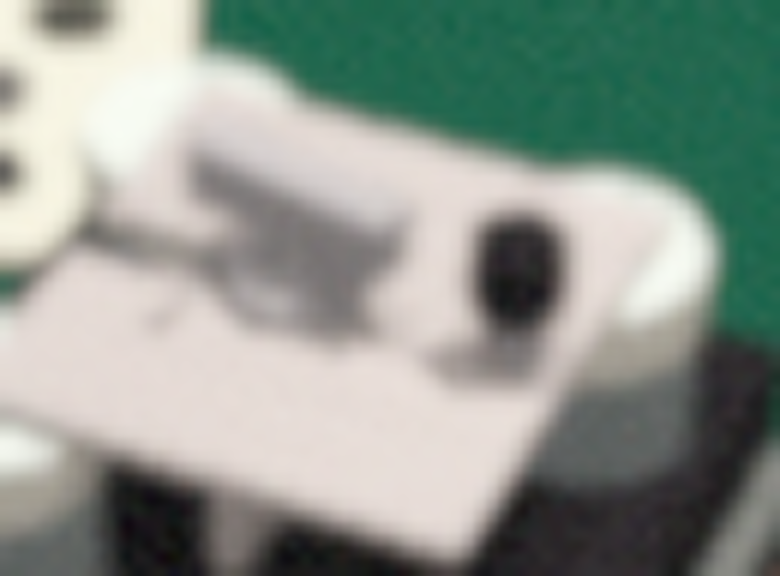

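Run:
```python
from h import *
T=lambda p:np.array(p)/14+[220,180]; S=lambda p:np.array(p)/12+[280,222]
print(tri(T((247,298)),S((303,178))))
for z in (178,186,194):
    a=onz('top',T((290,170)),z);b=onz('top',T((200,432)),z); print(z,(a+b)/2,np.linalg.norm(a-b),np.arctan2(a[1]-b[1],a[0]-b[0]))
print(onz('side',S((303,178)),182))
s,R=tool();print(R)
```

```text
(array([515.06647351, 219.67362167, 167.27358037]), np.float64(1.4421464670436361))
178 [513.25536418 217.87483903 178.        ] 51.25350454197895 -0.31464076159010274
186 [511.70835527 216.20157196 186.        ] 50.88950128079545 -0.31464076159010307
194 [510.16134636 214.52830489 194.        ] 50.5254980196119 -0.3146407615901037
[509.32689948 237.47267946 182.        ]
[[-9.24978615e-01  3.80018834e-01 -4.97417201e-04]
 [ 3.80019143e-01  9.24978163e-01 -9.20975635e-04]
 [ 1.10111962e-04 -1.04091083e-03 -9.99999452e-01]]
```

Lookalikes in the top view:
- **Plates:** small one at (162,243), big one at (214,297), and the one held under the nut on the mixer at (238,205). The last measures 111 x 115 mm, so that's the one.
- **Jars:** white lids on the mixer at (225,184), (263,190) and (256,226). The red (255,154) and yellow (225,150) jars and the white cups at far right are decoys.

The crops confirm the plate choice. Next I work out the move to above the nut.

```bash
cat >> h.py <<'E'
def go(x,y,z,yaw=None):
    "yaw: world angle of tool y (deg), tool down. prints delta"
    s,R=tool(); p=s['eef_pos']
    d=R.T@(np.array([x,y,z])-p)/1000
    if yaw is None: yaw=np.degrees(np.arctan2(R[1,1],R[0,1]))
    a=np.radians(yaw); yt=np.array([np.cos(a),np.sin(a),0]); zt=np.array([0,0,-1.]); xt=np.cross(yt,zt)
    Rt=np.stack([xt,yt,zt],1); rv=np.degrees(Ro.from_matrix(R.T@Rt).as_rotvec())
    print('t',round(s['time_s'],2),'p',p.round(1),'yaw',np.degrees(np.arctan2(R[1,1],R[0,1])).round(1),'q6',s['q'][5].round(2),'F',s['force'].round(1),'M',s['moment'].round(2),'w',s['width'].round(1))
    print('delta',d.round(4),rv.round(2),'dist',np.linalg.norm(d).round(3),'rows',max(np.linalg.norm(d)/.0417,np.abs(rv).max()/7.16).round(1))
E
python3 -c "
from h import *
go(514,219.3,215,72)"
```

```text
Traceback (most recent call last):
  File "h.py", line 33, in go
    print('t',round(s['time_s'],2),'p',p.round(1),'yaw',np.degrees(np.arctan2(R[1,1],R[0,1])).round(1),'q6',s['q'][5].round(2),'F',s['force'].round(1),'M',s['moment'].round(2),'w',s['width'].round(1))
                                                                                                                                                                                    ^^^^^^^^^^^^^^^^
AttributeError: 'float' object has no attribute 'round'
```

```bash
sed -i "s/s\['width'\].round(1)/round(float(s['width']),1)/" h.py
python3 -c "
from h import *
go(514,219.3,215,72)"
```

```text
t 0.1 p [237.4 577.9 230.8] yaw 67.7 q6 -0.11 F [-1.2  0.4  0.4] M [-0.01 -0.03  0.01] w 85.4
delta [-0.3921 -0.2266  0.016 ] [-0.06 -0.01 -4.33] dist 0.453 rows 10.9
```

>>> send_rows --pt "-0.3921 -0.2266 0.016 -0.06 -0.01 -4.33" --pt "-0.3921 -0.2266 0.016 -0.06 -0.01 -4.33" --pt "-0.3921 -0.2266 0.016 -0.06 -0.01 -4.33" --pt "-0.3921 -0.2266 0.016 -0.06 -0.01 -4.33" --pt "-0.3921 -0.2266 0.016 -0.06 -0.01 -4.33" --pt "-0.3921 -0.2266 0.016 -0.06 -0.01 -4.33" --pt "-0.3921 -0.2266 0.016 -0.06 -0.01 -4.33" --pt "-0.3921 -0.2266 0.016 -0.06 -0.01 -4.33" --pt "-0.3921 -0.2266 0.016 -0.06 -0.01 -4.33" --pt "-0.3921 -0.2266 0.016 -0.06 -0.01 -4.33" --pt "-0.3921 -0.2266 0.016 -0.06 -0.01 -4.33" --pt "-0.3921 -0.2266 0.016 -0.06 -0.01 -4.33" --grip 0

```text
time_s: 1.1
eef_pos: [517.2, 215.1, 214.7]
ee_rot: [0.0, 0.159, 0.987, 0.0]
force: [-0.1, -0.7, -0.1]
width: 42.7
```

```bash
python3 -c "
from h import *
go(514,219.3,170,72)
grab('top','t5',(195,140,315,240),6); grab('side','s5',(240,165,360,285),5)"
```

```text
t 1.1 p [517.2 215.1 214.7] yaw 71.7 q6 -0.98 F [-0.1 -0.7 -0.1] M [0.01 0.02 0.01] w 42.7
delta [0.0044 0.003  0.0447] [ 0.03  0.05 -0.26] dist 0.045 rows 1.1
```

View pics/s5.png

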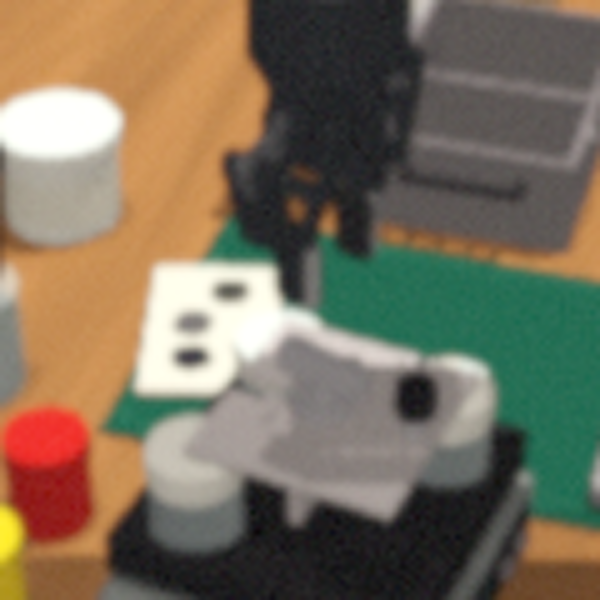

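View pics/t5.png

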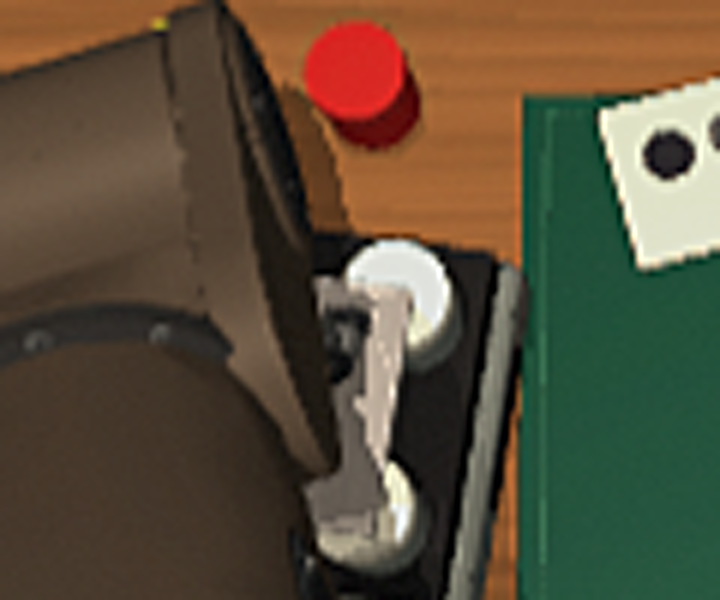

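>>> send_rows --pt "0.0044 0.003 0.025 0 0 -0.26" --pt "0.0044 0.003 0.025 0 0 -0.26" --pt "0.0044 0.003 0.025 0 0 -0.26"

```text
time_s: 1.45
eef_pos: [509.7, 224.6, 189.8]
ee_rot: [-0.001, 0.153, 0.988, 0.0]
force: [-0.2, -0.0, 0.5]
width: 42.6
```

```bash
python3 -c "
from h import *
go(514,219.3,150,72)"
```

```text
t 1.45 p [509.7 224.6 189.8] yaw 72.3 q6 -0.97 F [-0.2 -0.   0.5] M [-0.02 -0.06  0.01] w 42.6
delta [-0.0058 -0.0037  0.0398] [-0.02 -0.11  0.35] dist 0.04 rows 1.0
```

>>> send_rows --pt "-0.0048 -0.0027 0.01 0 0 0" --pt "-0.0048 -0.0027 0.02 0 0 0" --pt "-0.0048 -0.0027 0.028 0 0 0" --pt "-0.0048 -0.0027 0.028 0 0 0" --pt "-0.0048 -0.0027 0.028 0 0 0"

```text
time_s: 1.87
eef_pos: [514.4, 219.7, 161.8]
ee_rot: [-0.0, 0.154, 0.988, 0.0]
force: [0.4, 0.1, -0.2]
width: 42.8
```

```bash
python3 -c "
from h import *
go(514,219.3,148,72)
grab('side','s6',(270,190,360,280),7)"
```

```text
t 1.87 p [514.4 219.7 161.8] yaw 72.3 q6 -0.98 F [ 0.4  0.1 -0.2] M [ 0.01 -0.02 -0.01] w 42.8
delta [ 0.0003 -0.0005  0.0138] [ 0.03 -0.04  0.25] dist 0.014 rows 0.3
```

View pics/s6.png

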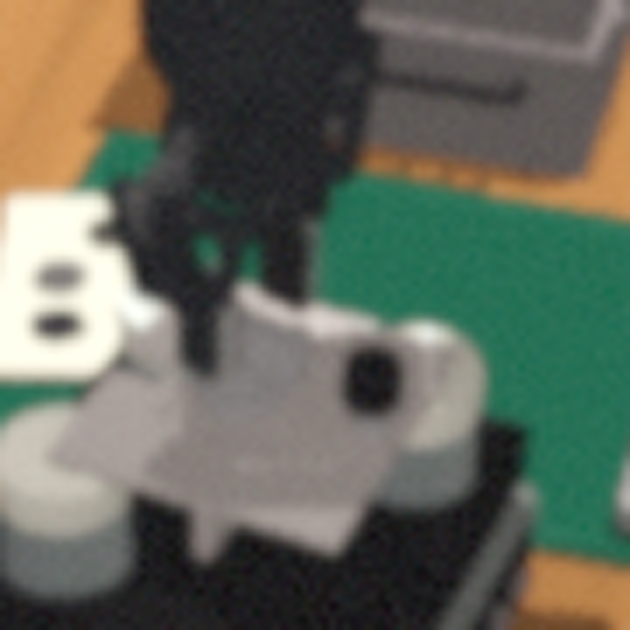

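>>> send_rows --pt "0 0 0.004 0 0 0" --pt "0 0 0.008 0 0 0" --pt "0 0 0.012 0 0 0" --pt "0 0 0.012 0 0 0"

```text
time_s: 2.25
eef_pos: [514.3, 219.7, 149.5]
ee_rot: [-0.0, 0.154, 0.988, 0.0]
force: [-0.3, -0.5, 0.3]
width: 42.9
```

```bash
python3 -c "
from h import *
go(514,219.3,148,72)"
```

```text
t 2.25 p [514.3 219.7 149.5] yaw 72.3 q6 -0.98 F [-0.3 -0.5  0.3] M [ 0.02 -0.06  0.02] w 42.9
delta [ 0.0001 -0.0005  0.0015] [ 0.03 -0.04  0.26] dist 0.002 rows 0.0
```

>>> send_rows --pt "0 0 0 0 0 0" --pt "0 0 0 0 0 0" --pt "0 0 0 0 0 0" --pt "0 0 0 0 0 0" --pt "0 0 0 0 0 0" --grip -1

```text
time_s: 2.67
eef_pos: [515.3, 221.7, 150.9]
ee_rot: [0.001, 0.155, 0.988, 0.002]
force: [1.3, 15.1, -0.9]
width: 12.1
```

```bash
python3 -c "
from h import *
go(514,219.3,148,72)"
```

```text
t 2.67 p [515.3 221.7 150.9] yaw 72.2 q6 -0.98 F [ 1.3 15.1 -0.9] M [ 2.26 -0.19 -0.16] w 12.1
delta [ 0.0005 -0.0027  0.0029] [0.3  0.1  0.22] dist 0.004 rows 0.1
```

>>> send_rows --pt "0.0005 0.0022 -0.001 0 0 0" --pt "0.0005 0.0022 -0.001 0 0 5" --pt "0.0005 0.0022 -0.001 0 0 10" --pt "0.0005 0.0022 -0.001 0 0 15" --pt "0.0005 0.0022 -0.001 0 0 20" --pt "0.0005 0.0022 -0.0015 0 0 25" --pt "0.0005 0.0022 -0.0015 0 0 30" --pt "0.0005 0.0022 -0.0015 0 0 30"

```text
time_s: 3.33
eef_pos: [515.3, 222.3, 151.6]
ee_rot: [0.0, 0.407, 0.913, 0.001]
force: [5.0, 2.6, -8.1]
width: 11.9
```

```bash
python3 -c "
from h import *
go(514,219.3,148,42)"
```

```text
t 3.33 p [515.3 222.3 151.6] yaw 42.0 q6 -0.44 F [ 5.   2.6 -8.1] M [ 0.35 -0.73 -0.04] w 11.9
delta [-0.0014 -0.003   0.0036] [ 0.12  0.   -0.05] dist 0.005 rows 0.1
```

>>> send_rows --pt "0 0 0 0 0 7" --pt "0 0 0 0 0 14" --pt "0 0 0 0 0 21" --pt "0 0 0 0 0 28" --pt "0 0 0 0 0 35" --pt "0 0 0 0 0 42" --pt "0 0 -0.0002 0 0 49" --pt "0 0 -0.0003 0 0 56" --pt "0 0 -0.0004 0 0 63" --pt "0 0 -0.0005 0 0 70" --pt "0 0 -0.0006 0 0 77" --pt "0 0 -0.0006 0 0 80"

```text
time_s: 4.33
eef_pos: [515.4, 222.5, 152.4]
ee_rot: [-0.0, 0.899, 0.437, 0.001]
force: [4.7, 4.1, -5.2]
width: 12.1
```

```bash
python3 -c "
from h import *
go(515.3,222.3,152,-110)"
```

```text
t 4.33 p [515.4 222.5 152.4] yaw -38.1 q6 0.95 F [ 4.7  4.1 -5.2] M [ 0.79 -0.49  0.15] w 12.1
delta [-0.0003  0.0001  0.0004] [-0.08 -0.15 71.87] dist 0.0 rows 10.0
```

>>> send_rows --pt "0 0 0 0 0 7" --pt "0 0 0 0 0 14" --pt "0 0 0 0 0 21" --pt "0 0 0 0 0 28" --pt "0 0 -0.0002 0 0 35" --pt "0 0 -0.0003 0 0 42" --pt "0 0 -0.0005 0 0 49" --pt "0 0 -0.0006 0 0 56" --pt "0 0 -0.0006 0 0 63" --pt "0 0 -0.0007 0 0 70" --pt "0 0 -0.0008 0 0 77" --pt "0 0 -0.0008 0 0 80"

```text
time_s: 5.33
eef_pos: [515.7, 222.5, 153.3]
ee_rot: [-0.001, 0.97, -0.243, 0.001]
force: [5.1, 2.1, -5.1]
width: 11.4
```

```bash
python3 -c "
from h import *
go(515.3,222.3,152,-110)"
```

```text
t 5.33 p [515.7 222.5 153.3] yaw -118.1 q6 2.35 F [ 5.1  2.1 -5.1] M [ 0.75 -0.82  0.21] w 11.4
delta [-0.0003  0.0004  0.0013] [-0.17 -0.1  -8.14] dist 0.001 rows 1.1
```

>>> send_rows --pt "0 0 0 0 0 0" --pt "0 0 0 0 0 0" --pt "0 0 0 0 0 0" --pt "0 0 -0.02 0 0 0" --pt "0 0 -0.04 0 0 0" --pt "0 0 -0.04 0 0 -7" --pt "0 0 -0.04 0 0 -14" --pt "0 0 -0.04 0 0 -21" --pt "0 0 -0.04 0 0 -28" --pt "0 0 -0.04 0 0 -35" --pt "0 0 -0.04 0 0 -42" --pt "0 0 -0.04 0 0 -49" --grip 0

```text
time_s: 6.33
eef_pos: [514.6, 221.9, 193.4]
ee_rot: [-0.0, 0.982, 0.188, 0.0]
force: [-0.5, -0.0, -0.4]
width: 43.1
```

>>> send_rows --pt "0 0 0 0 0 -7" --pt "0 0 0 0 0 -14" --pt "0 0 0 0 0 -21" --pt "0 0 0 0 0 -28" --pt "0 0 0 0 0 -35" --pt "0 0 0 0 0 -42" --pt "0 0 0 0 0 -49" --pt "0 0 0 0 0 -56" --pt "0 0 0 0 0 -63" --pt "0 0 0 0 0 -70" --pt "0 0 0 0 0 -77" --pt "0 0 0 0 0 -84"

```text
time_s: 7.33
eef_pos: [514.6, 221.9, 193.3]
ee_rot: [-0.0, 0.604, 0.797, 0.0]
force: [-0.6, 0.8, 0.4]
width: 42.6
```

>>> send_rows --pt "0 0 0 0 0 -7" --pt "0 0 0 0 0 -14" --pt "0 0 0 0 0 -21" --pt "0 0 0 0 0 -28" --pt "0 0 0 0 0 -35" --pt "0 0 0 0 0 -42" --pt "0 0 0 0 0 -47" --pt "0 0 0 0 0 -47" --pt "0 0 0 0 0 -47"

```text
time_s: 8.08
eef_pos: [514.7, 221.9, 193.3]
ee_rot: [0.0, 0.241, 0.971, 0.001]
force: [0.1, 0.7, -0.1]
width: 43.0
```

```bash
python3 -c "
from h import *
go(515.5,222.4,153.5,61.9)
grab('side','s7',(270,190,360,280),7)"
```

```text
t 8.08 p [514.7 221.9 193.3] yaw 62.1 q6 -0.8 F [ 0.1  0.7 -0.1] M [ 0.05 -0.01  0.02] w 43.0
delta [-0.0005  0.0008  0.0398] [0.06 0.   0.24] dist 0.04 rows 1.0
```

View pics/s7.png

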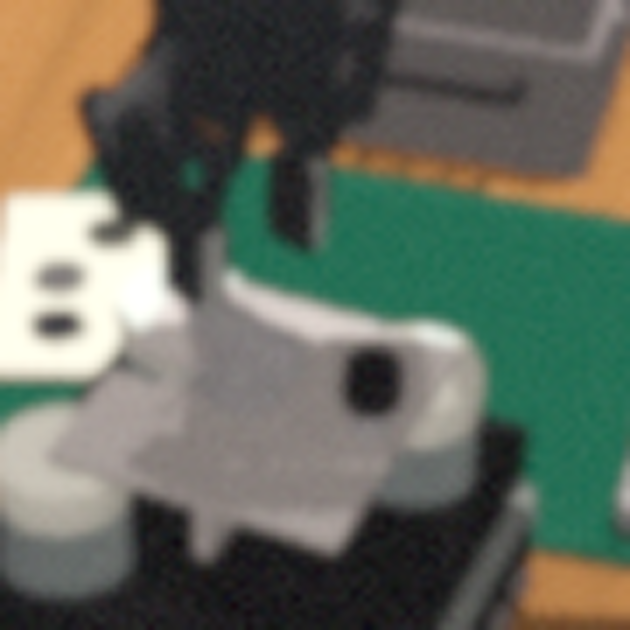

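Lined up over the bar again. I descend and grip.

>>> send_rows --pt "-0.0005 0.0008 0.012 0 0 0" --pt "-0.0005 0.0008 0.024 0 0 0" --pt "-0.0005 0.0008 0.036 0 0 0" --pt "-0.0005 0.0008 0.0395 0 0 0" --pt "-0.0005 0.0008 0.0395 0 0 0"

```text
time_s: 8.55
eef_pos: [515.3, 222.4, 153.0]
ee_rot: [-0.001, 0.24, 0.971, 0.0]
force: [-0.6, -0.1, -0.1]
width: 42.7
```

>>> send_rows --pt "0 0 0 0 0 0" --pt "0 0 0 0 0 0" --pt "0 0 0 0 0 0" --pt "0 0 0 0 0 0" --pt "0 0 0 0 0 7" --pt "0 0 0 0 0 14" --pt "0 0 0 0 0 21" --pt "0 0 -0.0003 0 0 28" --pt "0 0 -0.0004 0 0 35" --pt "0 0 -0.0005 0 0 42" --pt "0 0 -0.0006 0 0 49" --pt "0 0 -0.0006 0 0 49" --grip -1

```text
time_s: 9.55
eef_pos: [515.8, 222.4, 155.0]
ee_rot: [0.0, 0.623, 0.782, 0.001]
force: [-1.5, -3.8, 4.7]
width: 11.5
```

```bash
python3 -c "
from h import *
go(515.5,222.4,153.5,61.9)"
```

```text
t 9.55 p [515.8 222.4 155. ] yaw 12.9 q6 0.06 F [-1.5 -3.8  4.7] M [-0.53  0.28 -0.18] w 11.5
delta [ 0.0001 -0.0002  0.0015] [ 1.000e-01  1.000e-02 -4.904e+01] dist 0.002 rows 6.8
```

>>> send_rows --pt "0 0 0 0 0 7" --pt "0 0 -0.0002 0 0 14" --pt "0 0 -0.0003 0 0 21" --pt "0 0 -0.0004 0 0 28" --pt "0 0 -0.0005 0 0 35" --pt "0 0 -0.0006 0 0 42" --pt "0 0 -0.0006 0 0 49" --pt "0 0 -0.0007 0 0 56" --pt "0 0 -0.0008 0 0 63" --pt "0 0 -0.0009 0 0 70" --pt "0 0 -0.001 0 0 77" --pt "0 0 -0.001 0 0 84"

```text
time_s: 10.55
eef_pos: [515.6, 222.4, 155.9]
ee_rot: [-0.0, 0.986, 0.165, 0.001]
force: [-2.1, -2.7, 5.6]
width: 12.2
```

>>> send_rows --pt "0 0 0 0 0 7" --pt "0 0 -0.0002 0 0 14" --pt "0 0 -0.0003 0 0 21" --pt "0 0 -0.0004 0 0 28" --pt "0 0 -0.0004 0 0 35" --pt "0 0 -0.0005 0 0 42" --pt "0 0 -0.0005 0 0 42"

```text
time_s: 11.13
eef_pos: [515.5, 222.4, 156.4]
ee_rot: [-0.001, 0.98, -0.2, 0.0]
force: [-2.0, -1.5, 5.3]
width: 11.9
```

>>> send_rows --pt "0 0 0 0 0 0" --pt "0 0 0 0 0 0" --pt "0 0 0 0 0 0" --pt "0 0 -0.02 0 0 0" --pt "0 0 -0.04 0 0 0" --pt "0 0 -0.06 0 0 0" --pt "0 0 -0.06 0 0 0" --pt "0 0 -0.06 0 0 0" --grip 0

```text
time_s: 11.8
eef_pos: [515.8, 222.6, 216.5]
ee_rot: [-0.001, 0.98, -0.197, 0.001]
force: [0.8, 0.4, 0.0]
width: 43.0
```

```bash
python3 -c "
from h import *
go(515.5,222.4,153.5,61.9)
grab('side','s8',(270,190,360,280),7)"
```

```text
t 11.8 p [515.8 222.6 216.5] yaw -112.7 q6 2.26 F [0.8 0.4 0. ] M [0.03 0.03 0.01] w 43.0
delta [-0.0003  0.0004  0.063 ] [ 1.3000e-01 -2.2000e-01 -1.7461e+02] dist 0.063 rows 24.4
```

View pics/s8.png

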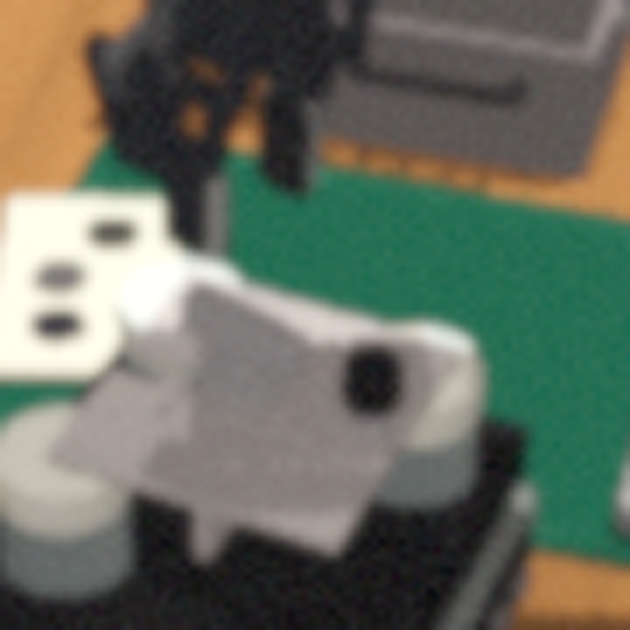

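Run:
```python
from h import *
for n,p in dict(TL=(282,156),TR=(362,154),BR=(363.5,268),BL=(281,269),palA=(294,159),palB=(337,148),palC=(343,172),palD=(301,183),brush0=(287,255),br1=(318,254),br2=(345,260)).items(): print(n,onz('top',p,2).round(0))
go(466.1,229.9,185,-98.6)
```

```text
TL [685. 122.   2.]
TR [ 685. -121.    2.]
BR [ 344. -113.    2.]
BL [346. 125.   2.]
palA [674.  85.   2.]
palB [706. -46.   2.]
palC [630. -62.   2.]
palD [599.  65.   2.]
brush0 [386. 108.   2.]
br1 [387.  17.   2.]
br2 [368. -60.   2.]
t 11.85 p [515.4 222.4 215.6] yaw -112.7 q6 2.26 F [-0.2 -0.2 -0.9] M [ 0.03 -0.04 -0.05] w 43.5
delta [-0.0484  0.0122  0.0306] [ -0.07  -0.02 -14.11] dist 0.058 rows 2.0
```

>>> send_rows --pt "-0.024 0.006 0.01 0 0 -7" --pt "-0.0484 0.0122 0.02 0 0 -14" --pt "-0.0484 0.0122 0.0306 0 0 -14" --pt "-0.0484 0.0122 0.0306 0 0 -14" --pt "-0.0484 0.0122 0.0306 0 0 -14"

```text
time_s: 12.27
eef_pos: [466.2, 229.9, 184.5]
ee_rot: [-0.0, 0.997, -0.077, -0.0]
force: [-0.3, 0.6, 0.1]
width: 42.6
```

```bash
python3 -c "
from h import *
go(466.1,229.9,144.5,-98.6)
grab('side','s9',(270,190,360,280),7)"
```

```text
t 12.27 p [466.2 229.9 184.5] yaw -98.8 q6 2.05 F [-0.3  0.6  0.1] M [ 0.02 -0.02  0.03] w 42.6
delta [-0.0001  0.      0.04  ] [-0.02  0.06 -0.18] dist 0.04 rows 1.0
```

View pics/s9.png

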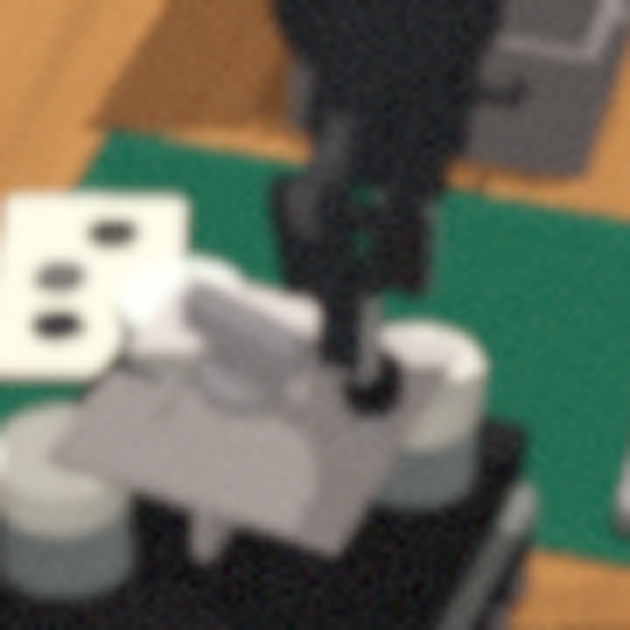

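>>> send_rows --pt "0 0 0.013 0 0 0" --pt "0 0 0.026 0 0 0" --pt "0 0 0.036 0 0 0" --pt "0 0 0.04 0 0 0" --pt "0 0 0.04 0 0 0"

```text
time_s: 12.73
eef_pos: [466.3, 229.8, 144.5]
ee_rot: [-0.0, 0.997, -0.076, -0.0]
force: [-0.2, -0.4, 0.3]
width: 42.9
```

>>> send_rows --pt "0 0 0 0 0 0" --pt "0 0 0 0 0 0" --pt "0 0 0 0 0 0" --pt "0 0 0 0 0 0" --pt "0 0 0 0 0 0" --grip -1

```text
time_s: 13.15
eef_pos: [466.5, 230.1, 145.7]
ee_rot: [-0.001, 0.997, -0.076, 0.001]
force: [-0.5, -0.1, 4.7]
width: 20.3
```

```bash
python3 -c "
from h import *
go(382,242.6,144.5,-98.6)"
```

```text
t 13.15 p [466.5 230.1 145.7] yaw -98.7 q6 2.05 F [-0.5 -0.1  4.7] M [ 0.03  0.04 -0.02] w 20.3
delta [-0.0854  0.0005  0.0011] [-0.09 -0.08 -0.15] dist 0.085 rows 2.0
```

>>> send_rows --pt "-0.008 0 -0.0003 0 0 0" --pt "-0.016 0 -0.0003 0 0 0" --pt "-0.024 0 -0.0003 0 0 0" --pt "-0.032 0 -0.0003 0 0 0" --pt "-0.04 0 -0.0003 0 0 0" --pt "-0.04 0 -0.0003 0 0 0"

```text
time_s: 13.65
eef_pos: [424.6, 236.2, 145.4]
ee_rot: [-0.0, 0.997, -0.076, -0.001]
force: [-0.9, 0.5, 0.5]
width: 19.7
```

```bash
python3 -c "
from h import *
go(382,242.6,144.5,-98.6)"
```

```text
t 13.65 p [424.6 236.2 145.4] yaw -98.7 q6 2.09 F [-0.9  0.5  0.5] M [-0.02  0.12 -0.06] w 19.7
delta [-0.0431  0.0001  0.0009] [-0.02  0.07 -0.1 ] dist 0.043 rows 1.0
```

>>> send_rows --pt "-0.01 0 0 0 0 0" --pt "-0.02 0 0 0 0 0" --pt "-0.03 0 0 0 0 0" --pt "-0.04 0 0 0 0 0" --pt "-0.044 0 0 0 0 0" --pt "-0.044 0 0 0 0 0"

```text
time_s: 14.15
eef_pos: [382.1, 242.9, 145.5]
ee_rot: [-0.0, 0.997, -0.076, -0.0]
force: [0.7, -0.2, -1.3]
width: 20.0
```

```bash
python3 -c "
from h import *
go(382,242.6,225,-98.6)
grab('side','s10',(240,165,400,290),5);grab('top','t10',(195,140,375,290),4)"
```

```text
t 14.15 p [382.1 242.9 145.5] yaw -98.7 q6 2.14 F [ 0.7 -0.2 -1.3] M [ 0.02  0.03 -0.04] w 20.0
delta [-0.      0.0002 -0.0795] [-0.05  0.01 -0.1 ] dist 0.079 rows 1.9
```

View pics/s10.png

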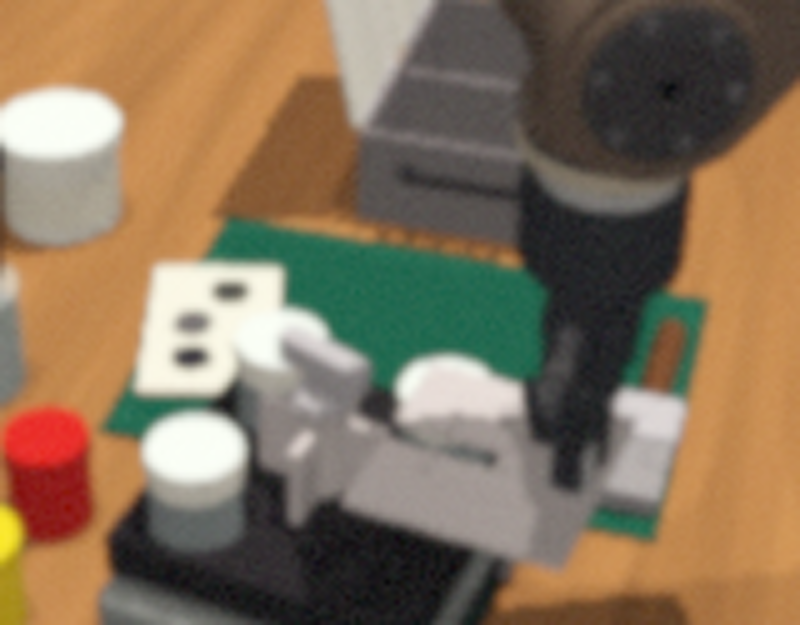

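View pics/t10.png

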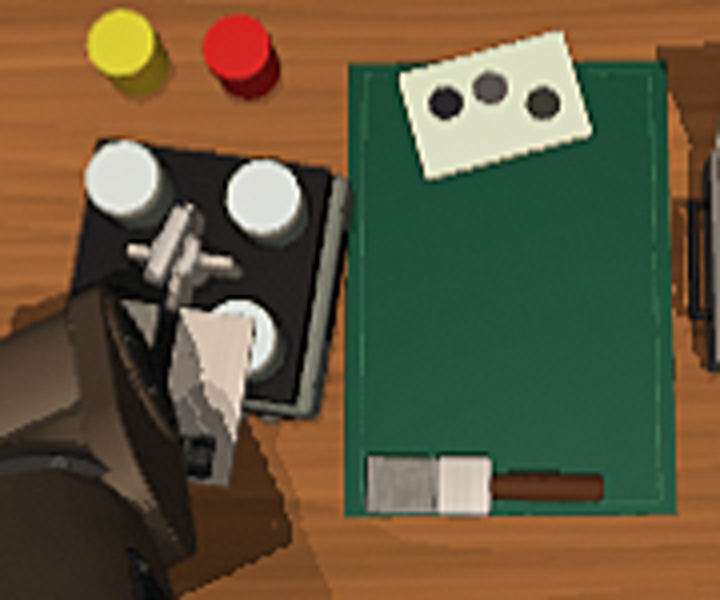

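>>> send_rows --pt "0 0 -0.01 0 0 0" --pt "0 0 -0.025 0 0 0" --pt "0 0 -0.045 0 0 0" --pt "0 0 -0.065 0 0 0" --pt "0 0 -0.075 0 0 0" --pt "0 0 -0.075 0 0 0"

```text
time_s: 14.75
eef_pos: [384.3, 243.0, 222.3]
ee_rot: [-0.001, 0.997, -0.076, 0.002]
force: [-0.8, -0.0, -2.9]
width: 19.8
```

```bash
python3 -c "
from h import *
go(456,2,220,-90)"
```

```text
t 14.75 p [384.3 243.  222.3] yaw -98.8 q6 2.14 F [-0.8 -0.  -2.9] M [0.03 0.07 0.02] w 19.8
delta [0.1076 0.2272 0.002 ] [-0.16 -0.22 -8.76] dist 0.251 rows 6.0
```

>>> send_rows --pt "0.012 0.023 0 0 0 -0.8" --pt "0.025 0.05 0 0 0 -2" --pt "0.037 0.08 0 0 0 -3" --pt "0.05 0.11 0 0 0 -4" --pt "0.065 0.14 0 0 0 -5" --pt "0.08 0.17 0 0 0 -6.5" --pt "0.095 0.2 0 0 0 -7.5" --pt "0.105 0.22 0 0 0 -8.5" --pt "0.1076 0.2272 0 0 0 -8.8" --pt "0.1076 0.2272 0 0 0 -8.8" --pt "0.1076 0.2272 0 0 0 -8.8"

```text
time_s: 15.67
eef_pos: [454.6, 2.0, 219.6]
ee_rot: [-0.001, 1.0, -0.0, -0.0]
force: [0.5, 0.3, -1.6]
width: 20.3
```

```bash
python3 -c "
from h import *
go(456,2,30,-90)
grab('side','s11',(240,165,400,290),5)"
```

```text
t 15.67 p [454.6   2.  219.6] yaw -90.0 q6 1.43 F [ 0.5  0.3 -1.6] M [-0.03  0.14  0.01] w 20.3
delta [0.0015 0.0002 0.1896] [-0.08  0.04 -0.03] dist 0.19 rows 4.5
```

View pics/s11.png

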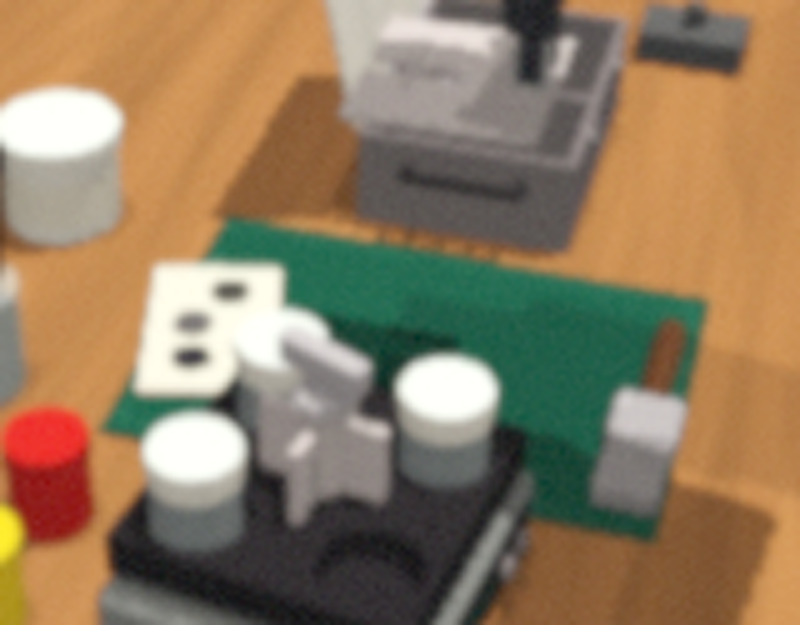

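>>> send_rows --pt "0.001 0 0.02 0 0 0" --pt "0.001 0 0.05 0 0 0" --pt "0.001 0 0.08 0 0 0" --pt "0.001 0 0.11 0 0 0" --pt "0.001 0 0.14 0 0 0" --pt "0.001 0 0.165 0 0 0" --pt "0.001 0 0.185 0 0 0" --pt "0.001 0 0.192 0 0 0" --pt "0.001 0 0.198 0 0 0" --pt "0.001 0 0.204 0 0 0" --pt "0.001 0 0.206 0 0 0" --pt "0.001 0 0.206 0 0 0"

```text
time_s: 16.72
eef_pos: [456.3, 2.1, 14.6]
ee_rot: [-0.0, 1.0, 0.001, 0.001]
force: [0.2, 0.6, -2.8]
width: 20.1
```

```bash
python3 -c "
from h import *
go(456,2,30,-90)"
```

```text
t 16.72 p [456.3   2.1  14.6] yaw -89.9 q6 1.43 F [ 0.2  0.6 -2.8] M [0.01 0.11 0.01] w 20.1
delta [-0.0003  0.0001 -0.0154] [-0.05 -0.07  0.07] dist 0.015 rows 0.4
```

Not in contact yet; I go down slowly.

>>> send_rows --pt "0 0 0.001 0 0 0" --pt "0 0 0.002 0 0 0" --pt "0 0 0.003 0 0 0" --pt "0 0 0.003 0 0 0"

```text
time_s: 17.05
eef_pos: [456.4, 1.9, 12.3]
ee_rot: [-0.0, 1.0, 0.0, 0.001]
force: [-2.4, 1.2, 13.0]
width: 20.1
```

```bash
python3 -c "
from h import *
go(456,2,30,-90)"
```

```text
t 17.05 p [456.4   1.9  12.3] yaw -90.0 q6 1.43 F [-2.4  1.2 13. ] M [ 0.13  0.45 -0.01] w 20.1
delta [-0.0004 -0.0001 -0.0177] [-0.05 -0.13  0.05] dist 0.018 rows 0.4
```

Contact. I release and lift.

>>> send_rows --pt "0 0 -0.0005 0 0 0" --pt "0 0 -0.0005 0 0 0" --pt "0 0 -0.0005 0 0 0" --pt "0 0 -0.0005 0 0 0" --pt "0 0 -0.02 0 0 0" --pt "0 0 -0.055 0 0 0" --pt "0 0 -0.095 0 0 0" --pt "0 0 -0.135 0 0 0" --pt "0 0 -0.175 0 0 0" --pt "0 0 -0.205 0 0 0" --pt "0 0 -0.205 0 0 0" --pt "0 0 -0.205 0 0 0" --grip 0

```text
time_s: 18.05
eef_pos: [456.4, 1.7, 217.7]
ee_rot: [-0.0, 1.0, 0.0, 0.002]
force: [-0.2, 0.3, -0.3]
width: 42.9
```

```bash
python3 -c "
from h import *
go(456,2,30,-90)
grab('side','s12',(240,165,400,290),5);grab('top','t12',(195,130,375,280),4)"
```

```text
t 18.05 p [456.4   1.7 217.7] yaw -89.9 q6 1.43 F [-0.2  0.3 -0.3] M [ 0.01  0.04 -0.01] w 42.9
delta [-0.0012 -0.0002  0.1877] [-0.03 -0.24  0.06] dist 0.188 rows 4.5
```

View pics/s12.png

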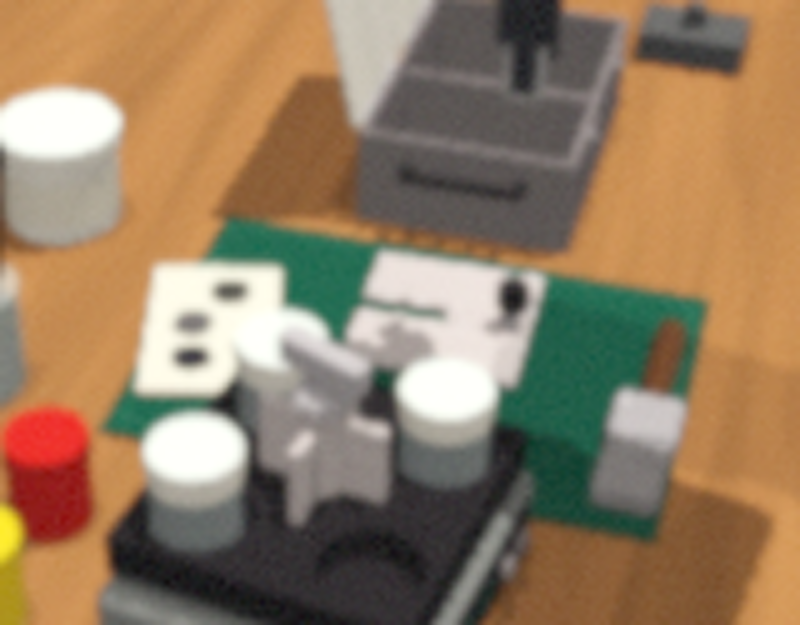

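View pics/t12.png

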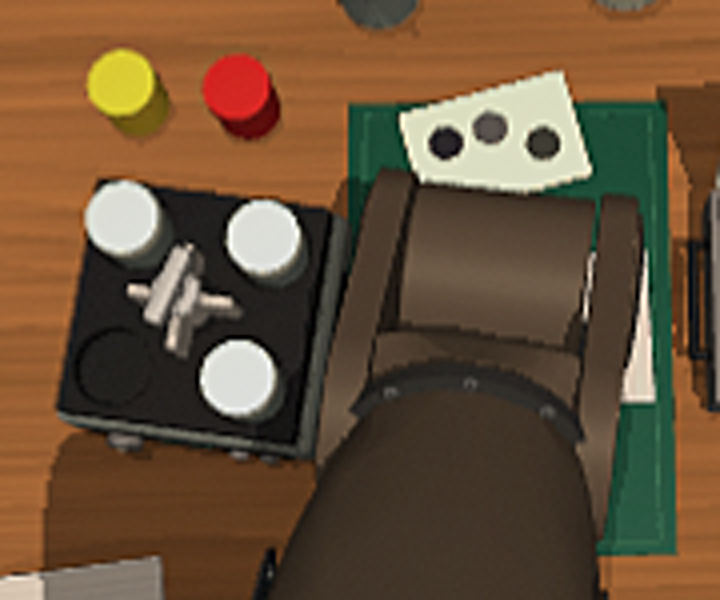

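```bash
python3 -c "
from h import *
print(onz('top',(358.7,230),7))
print(onz('top',(357.3,193),7))
S=lambda p:np.array(p)/5+[240,165]
for p in ((380,250),(345,330),(520,385),(550,275)): print(onz('side',S(p),7))
print(onz('side',S((513,292)),32))
T=lambda p:np.array(p)/4+[195,130]
for p in ((124,218),(264,238),(239,378)): print('lid',onz('top',T(p),134))
t=np.load('pics/t12.npy')
m=((t.min(2)>170)).astype('uint8')
for c in cv2.findContours(m[130:280,195:280],0,1)[0]:
  if cv2.contourArea(c)>100: 
    (x,y),rr=cv2.minEnclosingCircle(c); print(x+195,y+130,rr,cv2.contourArea(c),onz('top',(x+195,y+130),134))
a=-0.15
for dx,dy in ((48,48),(48,-48),(-48,-48)): print(515.5+dx*np.cos(a)-dy*np.sin(a),222.4+dx*np.sin(a)+dy*np.cos(a))
"
```

```text
[ 453.76945422 -102.41059564    7.        ]
[ 563.84188694 -102.01426543    7.        ]
[565.98397405 -96.3342747    7.        ]
[565.22936979  -4.72445154   7.        ]
[446.19375454  18.70442618   7.        ]
[ 449.47836245 -100.24494171    7.        ]
[464.26403223 -41.40125773  32.        ]
lid [569.12039038 259.23076366 134.        ]
lid [553.07095913 164.08195616 134.        ]
lid [458.63073782 180.06291454 134.        ]
254.02381134033203 223.8401336669922 9.09814167022705 230.5 [460.43264    182.01270608 134.        ]
260.33333587646484 188.66666793823242 8.975373268127441 227.0 [555.40482824 165.89931304 134.        ]
225.028169631958 183.76056289672852 8.814401626586914 214.5 [571.23425435 261.928978   134.        ]
570.1340420996628 262.6879813821973
555.7879813821974 167.7659579003372
460.8659579003372 182.11201861780276
```

Run:
```python
from h import *
T=lambda p:np.array(p)/6+[360,135]
C=np.array([onz('top',T(p),72)[:2] for p in ((77,258),(530,254),(549,568),(80,578))]);print(C)
c=C;m=c.mean(0); e=(c[0]+c[1]-c[2]-c[3]); f=c[0]+c[3]-c[1]-c[2]
print('case',m,np.linalg.norm(e)/2,np.linalg.norm(f)/2,np.arctan2(e[1],e[0]),np.arctan2(-f[0],f[1]))
for p in ((305,252),(300,565)): print('div',onz('top',T(p),72))
for p in ((120,65),(365,62),(375,65),(622,62)): print('lid',onz('top',T(p),243))
s=cv2.imread('pics/side0.png'); crop(s,'s2',(290,115,380,220),6)
```

```text
[[ 592.69340574 -143.13935841]
 [ 589.84360149 -356.82568109]
 [ 440.98365654 -354.93196131]
 [ 441.24979046 -138.45207188]]
case [ 516.19261356 -248.33726817] 150.18783067083024 215.0887486152198 -0.021911006025622175 -0.007243441214944335
div [ 593.16565671 -250.66497607   72.        ]
div [ 445.01216413 -240.04702546   72.        ]
lid [ 632.72637181 -146.80213808  243.        ]
lid [ 631.73426305 -247.7479899   243.        ]
lid [ 630.35516445 -251.78802311  243.        ]
lid [ 629.47936266 -353.93598648  243.        ]
```

View pics/s2.png

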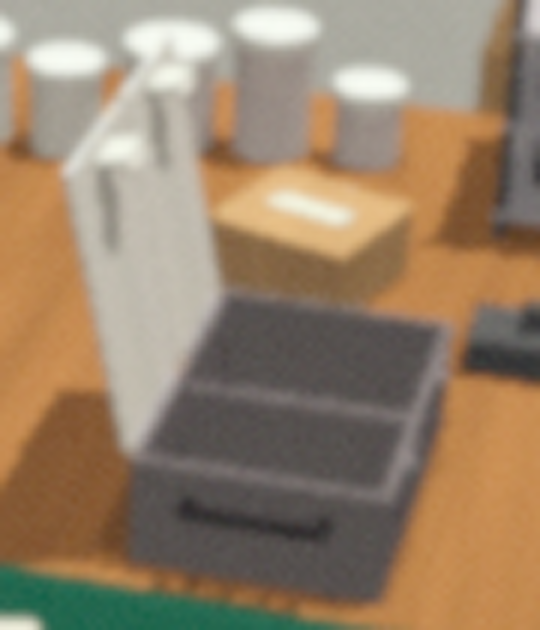

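The plate lies flat on the mat but has shifted about 43 mm towards −y: it spans y −102 to +16, and its origin is still well on the mat. I leave it there. Jars next, starting with C at (461,182).

```bash
python3 -c "
from h import *
go(460.8,182,165,-53.6)"
```

```text
t 18.15 p [455.5   1.8 215.5] yaw -89.9 q6 1.43 F [-0.4  0.6  0.3] M [-0.03 -0.    0.01] w 42.7
delta [ 0.0055 -0.1801  0.0508] [-8.000e-02  1.000e-02 -3.634e+01] dist 0.187 rows 5.1
```

>>> send_rows --pt "0.001 -0.03 0.008 0 0 -6" --pt "0.002 -0.06 0.016 0 0 -12" --pt "0.003 -0.09 0.025 0 0 -18" --pt "0.004 -0.12 0.033 0 0 -24" --pt "0.005 -0.15 0.042 0 0 -30" --pt "0.0055 -0.17 0.05 0 0 -36.3" --pt "0.0055 -0.18 0.05 0 0 -36.3" --pt "0.0055 -0.18 0.05 0 0 -36.3" --pt "0.0055 -0.18 0.05 0 0 -36.3" --grip 1

```text
time_s: 18.9
eef_pos: [461.1, 181.5, 165.9]
ee_rot: [-0.0, 0.95, 0.311, -0.0]
force: [0.3, -1.0, 0.7]
width: 84.9
```

```bash
python3 -c "
from h import *
go(460.8,182,106,-53.6)
grab('side','s13',(240,165,400,290),5)"
```

```text
t 18.9 p [461.1 181.5 165.9] yaw -53.8 q6 1.18 F [ 0.3 -1.   0.7] M [-0.06  0.03 -0.06] w 84.9
delta [ 0.0001 -0.0005  0.0599] [-0.05  0.02 -0.19] dist 0.06 rows 1.4
```

View pics/s13.png

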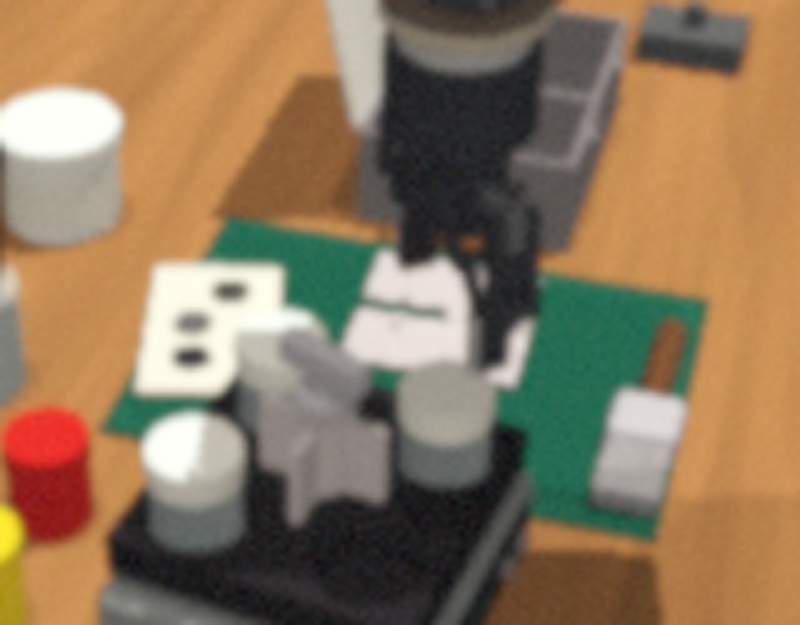

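>>> send_rows --pt "0 -0.0005 0.015 0 0 0" --pt "0 -0.0005 0.03 0 0 0" --pt "0 -0.0005 0.045 0 0 0" --pt "0 -0.0005 0.058 0 0 0" --pt "0 -0.0005 0.062 0 0 0" --pt "0 -0.0005 0.062 0 0 0"

```text
time_s: 19.45
eef_pos: [461.0, 181.2, 104.0]
ee_rot: [-0.0, 0.951, 0.311, -0.0]
force: [-0.1, -1.0, 0.7]
width: 85.2
```

>>> send_rows --pt "0 0 0 0 0 0" --pt "0 0 0 0 0 0" --pt "0 0 0 0 0 0" --pt "0 0 0 0 0 0" --pt "0 0 0 0 0 0" --pt "0 0 0 0 0 0" --grip -1

```text
time_s: 19.95
eef_pos: [461.5, 182.3, 105.5]
ee_rot: [-0.0, 0.95, 0.312, 0.001]
force: [-1.1, -1.5, 8.6]
width: 48.5
```

```bash
python3 -c "
from h import *
go(460.8,182,106,-53.6)"
```

```text
t 19.95 p [461.5 182.3 105.5] yaw -53.6 q6 1.18 F [-1.1 -1.5  8.6] M [-0.38  0.08 -0.06] w 48.5
delta [-0.0008 -0.0002 -0.0005] [ 0.03 -0.16 -0.04] dist 0.001 rows 0.0
```

>>> send_rows --pt "0 0 -0.008 0 0 0" --pt "0 0 -0.02 0 0 0" --pt "0 0 -0.035 0 0 0" --pt "0 0 -0.05 0 0 0" --pt "0 0 -0.065 0 0 0" --pt "0 0 -0.065 0 0 0"

```text
time_s: 20.45
eef_pos: [461.9, 182.5, 172.3]
ee_rot: [-0.0, 0.95, 0.312, 0.003]
force: [0.8, -0.3, -0.8]
width: 48.3
```

```bash
python3 -c "
from h import *
go(535,-195,165,-90.5)"
```

```text
t 20.45 p [461.9 182.5 172.3] yaw -53.6 q6 1.18 F [ 0.8 -0.3 -0.8] M [ 0.01  0.02 -0.03] w 48.3
delta [-0.165   0.3473  0.0069] [-3.000e-02 -3.000e-01  3.686e+01] dist 0.385 rows 9.2
```

>>> send_rows --pt "-0.008 0.017 0 0 0 2" --pt "-0.022 0.047 0 0 0 5" --pt "-0.037 0.079 0.001 0 0 8" --pt "-0.053 0.112 0.002 0 0 12" --pt "-0.069 0.145 0.003 0 0 15" --pt "-0.085 0.179 0.003 0 0 19" --pt "-0.101 0.213 0.004 0 0 22" --pt "-0.117 0.247 0.004 0 0 26" --pt "-0.133 0.28 0.005 0 0 30" --pt "-0.148 0.312 0.005 0 0 33" --pt "-0.16 0.337 0.005 0 0 36" --pt "-0.165 0.3473 0.005 0 0 36.8"

```text
time_s: 21.45
eef_pos: [534.3, -198.6, 163.4]
ee_rot: [-0.0, 1.0, -0.007, 0.0]
force: [-0.2, 0.2, -2.9]
width: 48.4
```

>>> send_rows --pt "0 0 0 0 0 0" --pt "0 0 0 0 0 0" --pt "0 0 0 0 0 0"

```text
time_s: 21.7
eef_pos: [533.6, -194.1, 163.8]
ee_rot: [-0.001, 1.0, -0.003, -0.0]
force: [1.0, 0.5, -2.4]
width: 48.3
```

```bash
python3 -c "
from h import *
go(535,-195,39,-90.5)
grab('side','s14',(280,95,400,225),5);grab('top','t14',(280,110,480,290),4)"
```

```text
t 21.7 p [ 533.6 -194.1  163.8] yaw -90.4 q6 1.11 F [ 1.   0.5 -2.4] M [ 0.03 -0.04  0.  ] w 48.3
delta [0.0014 0.0011 0.1248] [-0.1   0.02  0.14] dist 0.125 rows 3.0
```

View pics/s14.png

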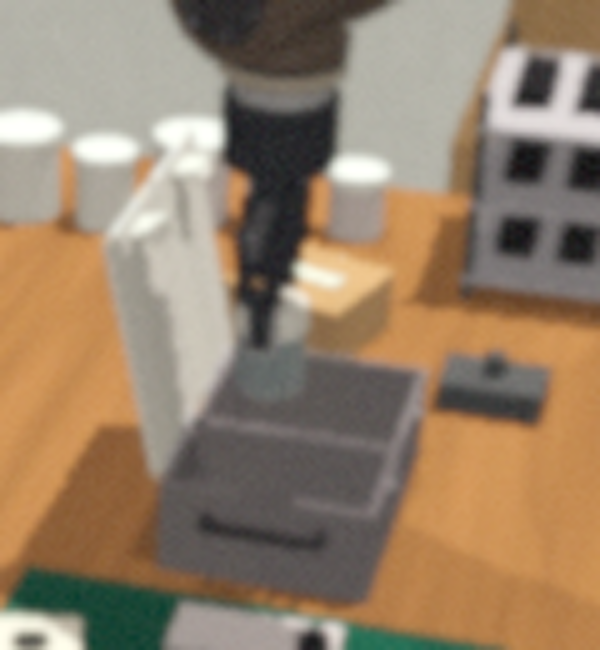

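View pics/t14.png

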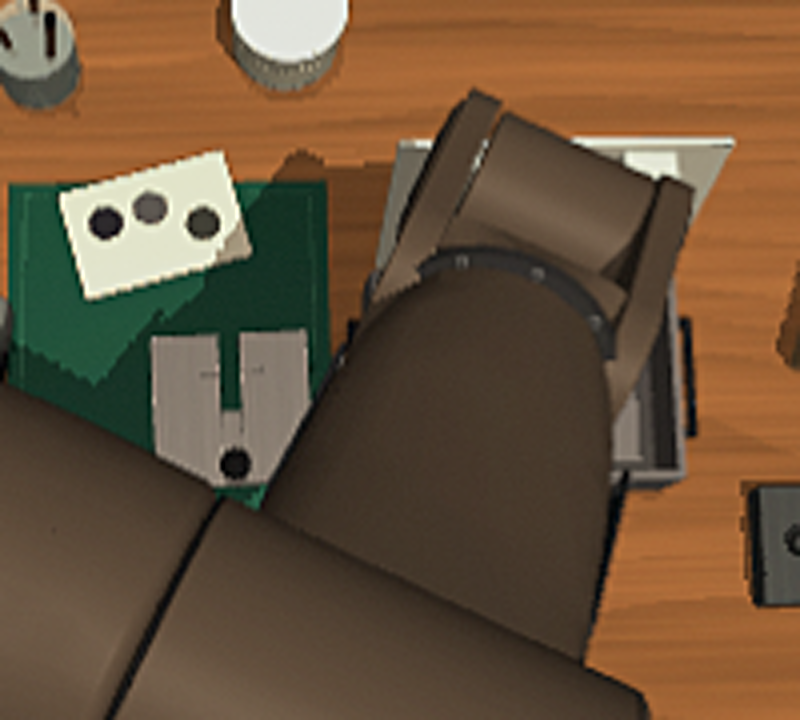

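>>> send_rows --pt "-0.0026 0.001 0.02 0 0 0" --pt "-0.0026 0.001 0.04 0 0 0" --pt "-0.0026 0.001 0.06 0 0 0" --pt "-0.0026 0.001 0.08 0 0 0" --pt "-0.0026 0.001 0.09 0 0 0" --pt "-0.0026 0.001 0.09 0 0 0"

```text
time_s: 22.3
eef_pos: [530.8, -195.0, 72.4]
ee_rot: [-0.001, 1.0, -0.003, -0.001]
force: [0.1, -0.2, -1.5]
width: 48.6
```

```bash
python3 -c "
from h import *
go(531,-195,39,-90.5)
grab('side','s15',(280,95,400,225),5)"
```

```text
t 22.3 p [ 530.8 -195.    72.4] yaw -90.4 q6 1.11 F [ 0.1 -0.2 -1.5] M [ 0.01 -0.    0.03] w 48.6
delta [0.0003 0.     0.0334] [-0.14  0.14  0.12] dist 0.033 rows 0.8
```

View pics/s15.png

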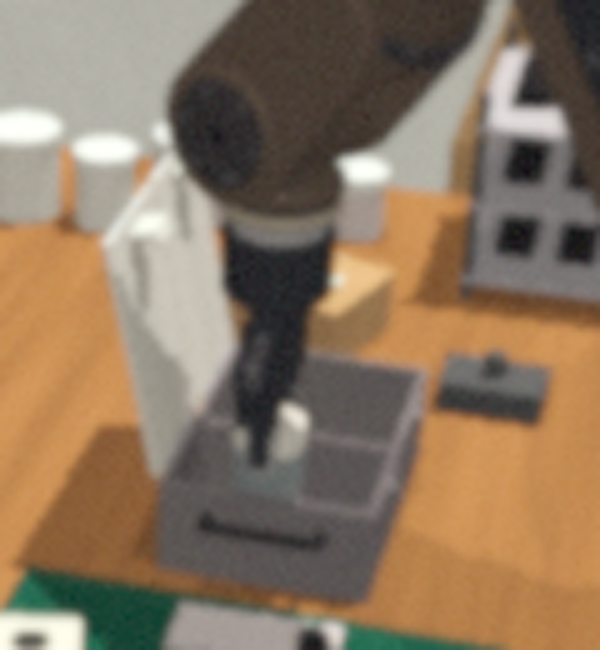

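>>> send_rows --pt "-0.004 0 0.006 0 0 0" --pt "-0.004 0 0.013 0 0 0" --pt "-0.004 0 0.02 0 0 0" --pt "-0.004 0 0.024 0 0 0" --pt "-0.004 0 0.024 0 0 0"

```text
time_s: 22.77
eef_pos: [527.3, -196.0, 49.3]
ee_rot: [-0.001, 1.0, -0.004, -0.0]
force: [-0.4, 0.0, -1.0]
width: 48.4
```

```bash
python3 -c "
from h import *
go(527,-195,39,-90.5)
grab('side','s16',(280,95,400,225),5)"
```

```text
t 22.77 p [ 527.3 -196.    49.3] yaw -90.4 q6 1.1 F [-0.4  0.  -1. ] M [-0.02 -0.02 -0.01] w 48.4
delta [-0.0003 -0.001   0.0103] [-0.08  0.02  0.05] dist 0.01 rows 0.2
```

View pics/s16.png

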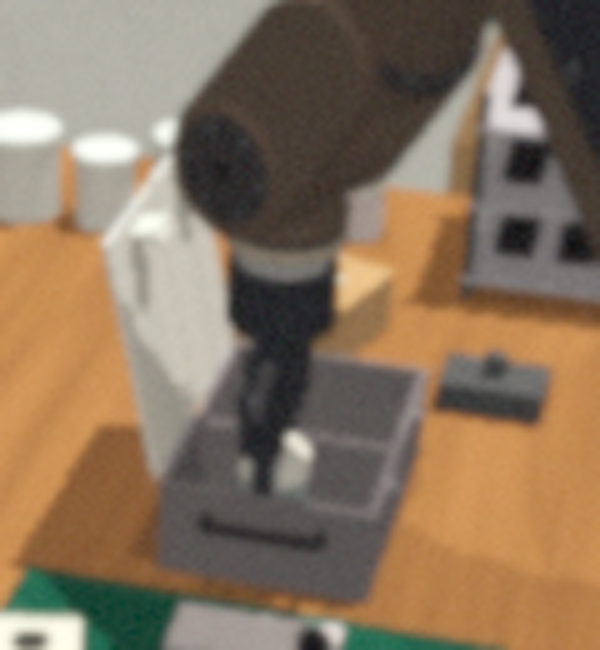

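No contact so far. I go down the last 10–12 mm.

>>> send_rows --pt "0 0 0.004 0 0 0" --pt "0 0 0.008 0 0 0" --pt "0 0 0.01 0 0 0" --pt "0 0 0.011 0 0 0" --pt "0 0 0.011 0 0 0"

```text
time_s: 23.23
eef_pos: [527.5, -196.1, 38.9]
ee_rot: [-0.001, 1.0, -0.004, 0.0]
force: [-0.2, -0.2, -2.3]
width: 48.4
```

```bash
python3 -c "
from h import *
go(527,-195,39,-90.5)"
```

```text
t 23.23 p [ 527.5 -196.1   38.9] yaw -90.4 q6 1.1 F [-0.2 -0.2 -2.3] M [ 0.01  0.   -0.03] w 48.4
delta [-0.0005 -0.0011 -0.0001] [-0.07 -0.02  0.05] dist 0.001 rows 0.0
```

>>> send_rows --pt "0 0 0.001 0 0 0" --pt "0 0 0.002 0 0 0" --pt "0 0 0.003 0 0 0" --pt "0 0 0.003 0 0 0"

```text
time_s: 23.57
eef_pos: [527.9, -196.1, 38.5]
ee_rot: [-0.0, 1.0, -0.004, 0.001]
force: [-6.4, 4.0, 27.0]
width: 48.3
```

>>> send_rows --pt "0 0 -0.003 0 0 0" --pt "0 0 -0.003 0 0 0" --pt "0 0 -0.003 0 0 0" --pt "0 0 -0.003 0 0 0" --grip 0.4

```text
time_s: 23.9
eef_pos: [527.5, -196.2, 39.0]
ee_rot: [-0.001, 1.0, -0.004, 0.0]
force: [-0.8, 0.7, -0.4]
width: 59.7
```

```bash
python3 -c "
from h import *
go(527,-195,39,-90.5)
grab('side','s17',(280,95,400,225),5)"
```

```text
t 23.9 p [ 527.5 -196.2   39. ] yaw -90.4 q6 1.1 F [-0.8  0.7 -0.4] M [-0.    0.03 -0.02] w 59.7
delta [-0.0006 -0.0011 -0.    ] [-0.06 -0.03  0.05] dist 0.001 rows 0.0
```

View pics/s17.png

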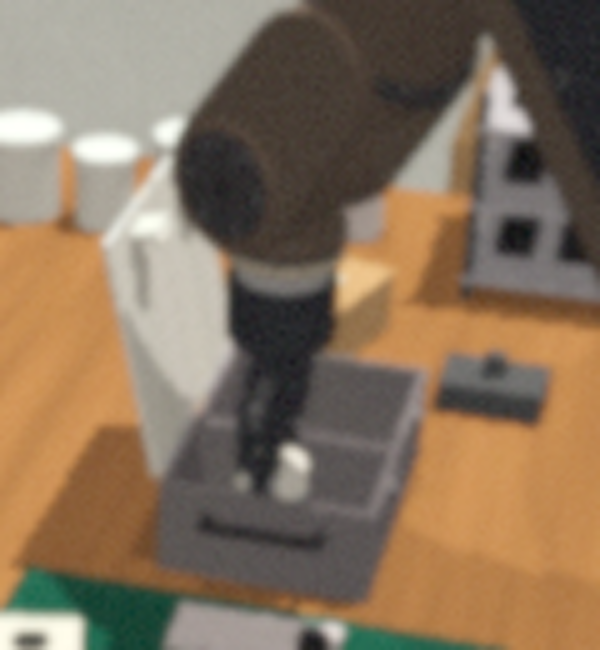

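>>> send_rows --pt "0 0 -0.02 0 0 0" --pt "0 0 -0.055 0 0 0" --pt "0 0 -0.095 0 0 0" --pt "0 0 -0.13 0 0 -6" --pt "0 0 -0.14 0 0 -13" --pt "0 0 -0.14 0 0 -20" --pt "0 0 -0.14 0 0 -27" --pt "0 0 -0.14 0 0 -34" --pt "0 0 -0.14 0 0 -40" --pt "0 0 -0.14 0 0 -40" --grip 1

```text
time_s: 24.78
eef_pos: [527.4, -196.2, 178.8]
ee_rot: [-0.001, 0.94, 0.341, 0.0]
force: [0.4, 0.3, 0.2]
width: 85.4
```

```bash
python3 -c "
from h import *
go(555.8,167.2,178,36.4)"
```

```text
t 24.78 p [ 527.4 -196.2  178.8] yaw -50.2 q6 0.4 F [0.4 0.3 0.2] M [-0.05  0.01 -0.  ] w 85.4
delta [ 0.2546 -0.2609  0.0013] [ 0.000e+00 -8.000e-02 -8.658e+01] dist 0.365 rows 12.1
```

>>> send_rows --pt "0.015 -0.015 0 0 0 -7" --pt "0.04 -0.04 0 0 0 -14" --pt "0.065 -0.067 0 0 0 -21" --pt "0.09 -0.092 0 0 0 -28" --pt "0.115 -0.118 0 0 0 -35" --pt "0.14 -0.144 0 0 0 -42" --pt "0.165 -0.169 0 0 0 -49" --pt "0.19 -0.195 0 0 0 -56" --pt "0.215 -0.22 0 0 0 -63" --pt "0.235 -0.241 0 0 0 -70" --pt "0.25 -0.256 0 0 0 -77" --pt "0.2546 -0.2609 0.001 0 0 -84"

```text
time_s: 25.78
eef_pos: [557.6, 170.0, 178.3]
ee_rot: [-0.0, 0.471, 0.882, 0.001]
force: [0.4, 0.4, -0.4]
width: 85.6
```

>>> send_rows --pt "0 0 0 0 0 -2.5" --pt "0 0 0 0 0 -2.5" --pt "0 0 0 0 0 -2.5"

```text
time_s: 26.03
eef_pos: [557.5, 167.0, 178.2]
ee_rot: [-0.0, 0.455, 0.89, 0.0]
force: [0.4, -0.2, -1.1]
width: 85.6
```

```bash
python3 -c "
from h import *
go(555.8,167.2,104,36.4)
grab('side','s18',(240,95,400,285),4);grab('top','t18',(195,120,475,290),2.8)"
```

```text
t 26.03 p [557.5 167.  178.2] yaw 35.8 q6 -0.45 F [ 0.4 -0.2 -1.1] M [0.02 0.04 0.02] w 85.6
delta [ 0.0011 -0.0013  0.0742] [ 0.04 -0.04 -0.58] dist 0.074 rows 1.8
```

View pics/s18.png

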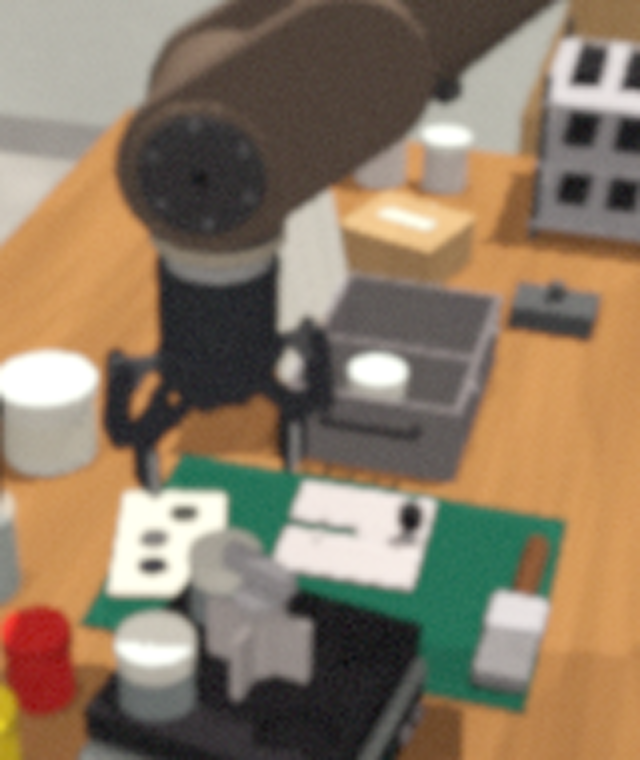

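View pics/t18.png

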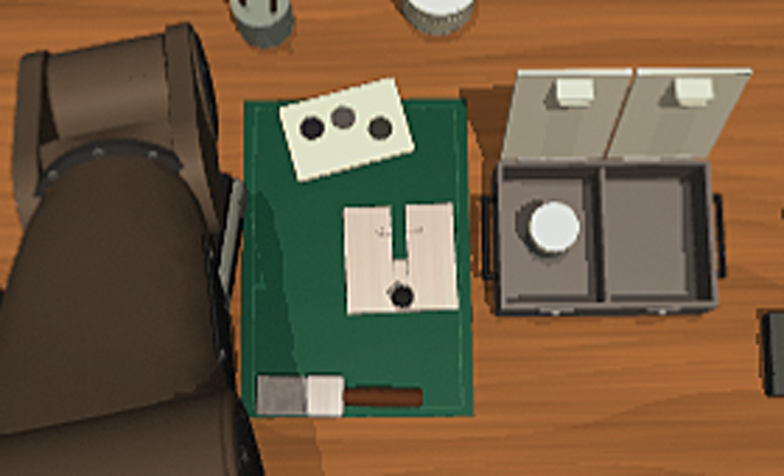

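>>> send_rows --pt "0.0011 -0.0013 0.02 0 0 0" --pt "0.0011 -0.0013 0.04 0 0 0" --pt "0.0011 -0.0013 0.06 0 0 0" --pt "0.0011 -0.0013 0.072 0 0 0" --pt "0.0011 -0.0013 0.075 0 0 0" --pt "0.0011 -0.0013 0.075 0 0 0"

```text
time_s: 26.63
eef_pos: [555.8, 166.8, 102.9]
ee_rot: [-0.001, 0.454, 0.891, 0.0]
force: [0.3, 0.0, 0.1]
width: 85.8
```

>>> send_rows --pt "0 0 0 0 0 0" --pt "0 0 0 0 0 0" --pt "0 0 0 0 0 0" --pt "0 0 0 0 0 0" --pt "0 0 0 0 0 0" --pt "0 0 0 0 0 0" --grip -1

```text
time_s: 27.13
eef_pos: [556.4, 167.3, 104.7]
ee_rot: [0.001, 0.454, 0.891, 0.001]
force: [-1.9, -0.5, 5.8]
width: 48.4
```

```bash
python3 -c "
from h import *
go(473,-195,104,90)
print(onz('top',(392.9,201.4),67))"
```

```text
t 27.13 p [556.4 167.3 104.7] yaw 36.0 q6 -0.45 F [-1.9 -0.5  5.8] M [-0.03  0.14 -0.01] w 48.4
delta [-2.439e-01 -2.806e-01  1.000e-04] [  0.13   0.1  -53.95] dist 0.372 rows 8.9
[ 525.08144371 -197.24403971   67.        ]
```

>>> send_rows --pt "0 0 -0.008 0 0 0" --pt "0 0 -0.02 0 0 0" --pt "0 0 -0.035 0 0 0" --pt "0 0 -0.055 0 0 0" --pt "0 0 -0.07 0 0 0" --pt "0 0 -0.07 0 0 0"

```text
time_s: 27.63
eef_pos: [557.0, 167.4, 177.0]
ee_rot: [0.002, 0.454, 0.891, 0.002]
force: [0.5, 0.8, -1.9]
width: 48.1
```

```bash
python3 -c "
from h import *
go(480,-300.5,165,89.5)"
```

```text
t 27.63 p [557.  167.4 177. ] yaw 36.1 q6 -0.45 F [ 0.5  0.8 -1.9] M [-0.    0.02 -0.02] w 48.1
delta [-0.333  -0.3377  0.0106] [  0.25   0.24 -53.45] dist 0.474 rows 11.4
```

>>> send_rows --pt "-0.013 -0.013 0 0 0 -2" --pt "-0.034 -0.034 0 0 0 -5" --pt "-0.057 -0.058 0 0 0 -9" --pt "-0.082 -0.083 0.001 0 0 -13" --pt "-0.107 -0.108 0.002 0 0 -17" --pt "-0.132 -0.134 0.003 0 0 -21" --pt "-0.157 -0.159 0.004 0 0 -25" --pt "-0.182 -0.184 0.005 0 0 -29" --pt "-0.207 -0.21 0.006 0 0 -33" --pt "-0.232 -0.235 0.007 0 0 -37" --pt "-0.257 -0.26 0.008 0 0 -41" --pt "-0.28 -0.284 0.008 0 0 -45"

```text
time_s: 28.63
eef_pos: [490.3, -228.1, 164.4]
ee_rot: [-0.0, 0.076, 0.997, 0.001]
force: [0.8, -0.0, -1.5]
width: 48.2
```

>>> send_rows --pt "-0.021 -0.021 0 0 0 -3" --pt "-0.04 -0.041 0.001 0 0 -6" --pt "-0.05 -0.051 0.001 0 0 -8" --pt "-0.053 -0.0537 0.002 0 0 -8.5" --pt "-0.053 -0.0537 0.002 0 0 -8.5" --pt "-0.053 -0.0537 0.002 0 0 -8.5"

```text
time_s: 29.13
eef_pos: [534.4, -286.8, 162.4]
ee_rot: [-0.0, 0.004, 1.0, 0.001]
force: [-0.7, 0.2, -2.2]
width: 48.6
```

```bash
python3 -c "
from h import *
go(480,-300.5,44,89.5)
grab('side','s19',(280,75,400,225),5)"
```

```text
t 29.13 p [ 534.4 -286.8  162.4] yaw 89.5 q6 -2.16 F [-0.7  0.2 -2.2] M [-0.04 -0.    0.06] w 48.6
delta [ 0.0542 -0.0144  0.1184] [ 0.11 -0.04  0.  ] dist 0.131 rows 3.1
```

View pics/s19.png

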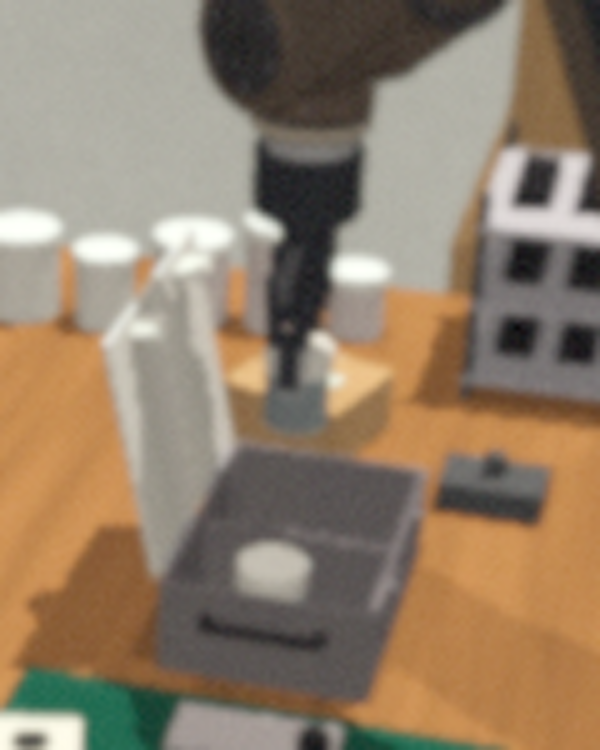

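>>> send_rows --pt "0.018 -0.005 0 0 0 0" --pt "0.036 -0.01 0 0 0 0" --pt "0.05 -0.014 0 0 0 0" --pt "0.0542 -0.0144 0.01 0 0 0" --pt "0.0542 -0.0144 0.03 0 0 0" --pt "0.0542 -0.0144 0.05 0 0 0" --pt "0.0542 -0.0144 0.07 0 0 0" --pt "0.0542 -0.0144 0.07 0 0 0"

```text
time_s: 29.85
eef_pos: [479.3, -300.2, 90.3]
ee_rot: [-0.002, 0.004, 1.0, 0.002]
force: [-0.5, 0.1, -1.5]
width: 48.2
```

```bash
python3 -c "
from h import *
go(480,-300.5,40,89.5)
grab('side','s20',(280,95,400,225),5)"
```

```text
t 29.85 p [ 479.3 -300.2   90.3] yaw 89.5 q6 -2.24 F [-0.5  0.1 -1.5] M [-0.01  0.    0.01] w 48.2
delta [-0.0009 -0.0005  0.0503] [ 0.23 -0.18  0.04] dist 0.05 rows 1.2
```

View pics/s20.png

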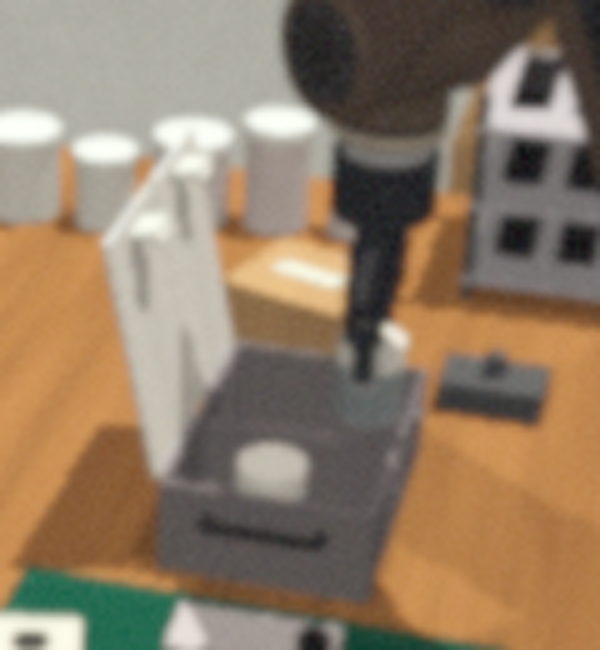

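>>> send_rows --pt "-0.0009 0 0.012 0 0 0" --pt "-0.0009 0 0.024 0 0 0" --pt "-0.0009 0 0.036 0 0 0" --pt "-0.0009 0 0.045 0 0 0" --pt "-0.0009 0 0.049 0 0 0" --pt "-0.0009 0 0.051 0 0 0" --pt "-0.0009 0 0.052 0 0 0" --pt "-0.0009 0 0.052 0 0 0"

```text
time_s: 30.57
eef_pos: [482.0, -301.6, 41.3]
ee_rot: [0.001, 0.004, 1.0, 0.0]
force: [-1.0, -0.4, -1.3]
width: 48.4
```

>>> send_rows --pt "0 0 0 0 0 0" --pt "0 0 0 0 0 0"

```text
time_s: 30.73
eef_pos: [481.9, -301.6, 41.4]
ee_rot: [0.001, 0.004, 1.0, 0.0]
force: [0.8, -0.1, -1.4]
width: 48.2
```

```bash
python3 -c "
from h import *
go(480,-300.5,40,89.5)
grab('side','s21',(280,95,400,225),5)"
```

```text
t 30.73 p [ 481.9 -301.6   41.4] yaw 89.6 q6 -2.24 F [ 0.8 -0.1 -1.4] M [ 0.   -0.02  0.01] w 48.2
delta [0.002  0.0011 0.0014] [0.03 0.07 0.06] dist 0.003 rows 0.1
```

View pics/s21.png

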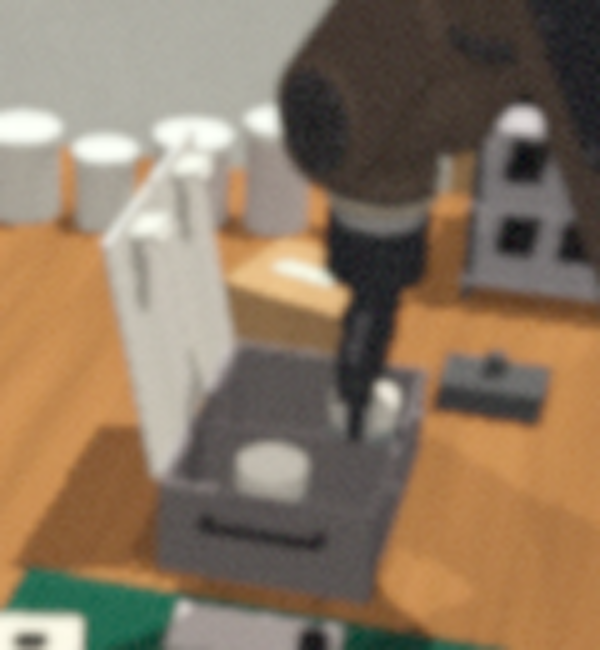

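>>> send_rows --pt "0.0015 0.001 0.001 0 0 0" --pt "0.0015 0.001 0.002 0 0 0" --pt "0.0015 0.001 0.003 0 0 0" --pt "0.0015 0.001 0.004 0 0 0" --pt "0.0015 0.001 0.004 0 0 0"

```text
time_s: 31.2
eef_pos: [480.4, -300.5, 37.7]
ee_rot: [0.001, 0.004, 1.0, 0.0]
force: [-2.9, 1.8, 9.6]
width: 48.4
```

Contact at 9.6 N. I release and lift without opening wide inside the case.

>>> send_rows --pt "0 0 -0.001 0 0 0" --pt "0 0 -0.001 0 0 0" --pt "0 0 -0.001 0 0 0" --pt "0 0 -0.001 0 0 0" --pt "0 0 -0.02 0 0 0" --pt "0 0 -0.055 0 0 0" --pt "0 0 -0.095 0 0 0" --pt "0 0 -0.135 0 0 0" --pt "0 0 -0.145 0 0 0" --pt "0 0 -0.145 0 0 0" --pt "0 0 -0.145 0 0 0" --grip 0.4

```text
time_s: 32.12
eef_pos: [480.1, -300.5, 181.9]
ee_rot: [0.001, 0.004, 1.0, 0.0]
force: [0.4, 0.1, -0.4]
width: 59.9
```

```bash
python3 -c "
from h import *
go(570.5,262.5,185,126.4)
grab('side','s22',(280,95,400,225),5)"
```

```text
t 32.12 p [ 480.1 -300.5  181.9] yaw 89.6 q6 -2.24 F [ 0.4  0.1 -0.4] M [ 0.03 -0.   -0.02] w 59.9
delta [-0.0861  0.5637 -0.0027] [ 1.000e-02  7.000e-02 -3.684e+01] dist 0.57 rows 13.7
```

View pics/s22.png

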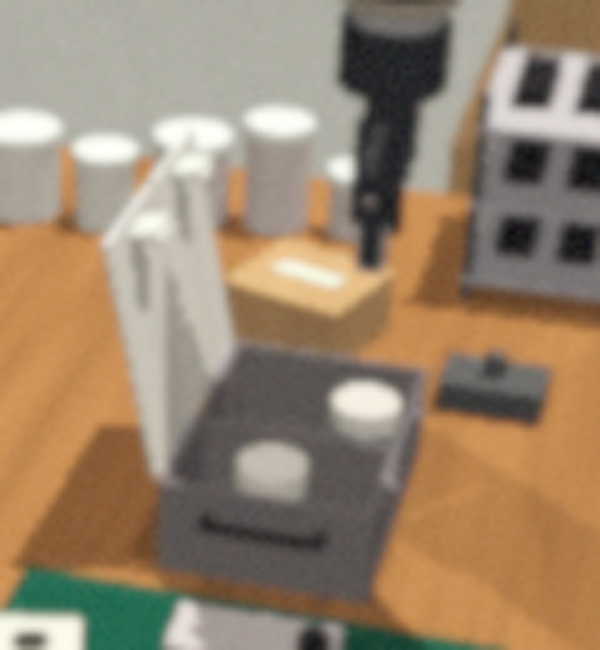

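>>> send_rows --pt "-0.003 0.02 -0.005 0 0 -2" --pt "-0.009 0.058 -0.01 0 0 -4" --pt "-0.015 0.098 -0.015 0 0 -7" --pt "-0.021 0.138 -0.015 0 0 -10" --pt "-0.027 0.178 -0.015 0 0 -13" --pt "-0.033 0.218 -0.015 0 0 -16" --pt "-0.04 0.258 -0.015 0 0 -19" --pt "-0.046 0.298 -0.015 0 0 -22" --pt "-0.052 0.338 -0.015 0 0 -25" --pt "-0.058 0.378 -0.015 0 0 -28" --pt "-0.064 0.418 -0.015 0 0 -31" --pt "-0.07 0.456 -0.015 0 0 -34" --grip 1

```text
time_s: 33.17
eef_pos: [553.1, 157.0, 195.4]
ee_rot: [-0.001, -0.29, 0.957, 0.001]
force: [0.5, -0.2, -0.2]
width: 85.5
```

>>> send_rows --pt "0 0 0 0 0 0" --pt "0 0 0 0 0 0"

```text
time_s: 33.33
eef_pos: [553.0, 156.5, 195.2]
ee_rot: [-0.001, -0.29, 0.957, 0.001]
force: [0.4, -0.1, 0.4]
width: 85.1
```

```bash
python3 -c "
from h import *
go(570.5,262.5,185,126.4)"
```

```text
t 33.33 p [553.  156.5 195.2] yaw 123.7 q6 -2.0 F [ 0.4 -0.1  0.4] M [ 0.05  0.03 -0.02] w 85.1
delta [-0.0734  0.0784  0.0102] [ 0.11 -0.12 -2.66] dist 0.108 rows 2.6
```

>>> send_rows --pt "-0.025 0.027 0 0 0 -1" --pt "-0.05 0.053 0 0 0 -2" --pt "-0.068 0.073 0.005 0 0 -2.6" --pt "-0.0734 0.0784 0.01 0 0 -2.6" --pt "-0.0734 0.0784 0.01 0 0 -2.6" --pt "-0.0734 0.0784 0.01 0 0 -2.6"

```text
time_s: 33.83
eef_pos: [571.1, 259.3, 186.3]
ee_rot: [-0.001, -0.31, 0.951, 0.0]
force: [-0.1, -0.4, -0.0]
width: 85.5
```

```bash
python3 -c "
from h import *
go(570.5,262.5,104,126.4)
grab('side','s23',(220,135,380,285),4)"
```

```text
t 33.83 p [571.1 259.3 186.3] yaw 126.1 q6 -1.88 F [-0.1 -0.4 -0. ] M [-0.02 -0.01  0.01] w 85.5
delta [-0.0015  0.0029  0.0823] [ 0.06 -0.09 -0.29] dist 0.082 rows 2.0
```

View pics/s23.png

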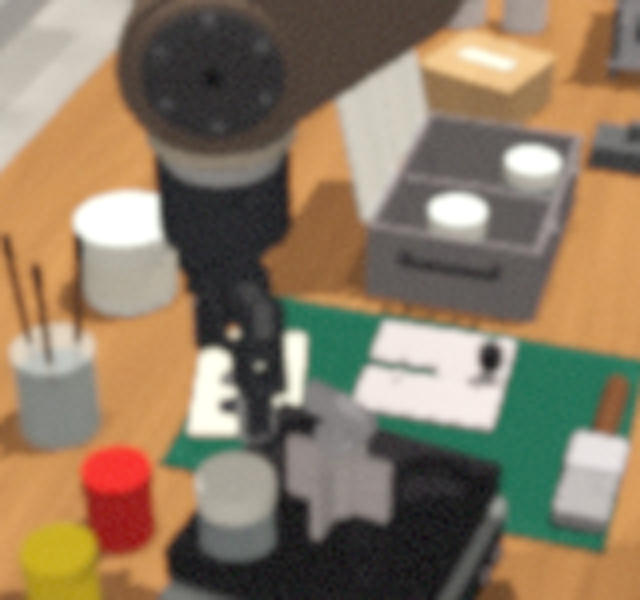

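>>> send_rows --pt "-0.0015 0.0029 0 0 0 0" --pt "-0.0015 0.0029 0.02 0 0 0" --pt "-0.0015 0.0029 0.04 0 0 0" --pt "-0.0015 0.0029 0.06 0 0 0" --pt "-0.0015 0.0029 0.075 0 0 0" --pt "-0.0015 0.0029 0.082 0 0 0" --pt "-0.0015 0.0029 0.082 0 0 0" --pt "-0.0015 0.0029 0.082 0 0 0"

```text
time_s: 34.55
eef_pos: [571.4, 263.6, 106.2]
ee_rot: [0.001, -0.31, 0.951, 0.0]
force: [0.2, 0.4, -0.2]
width: 85.5
```

>>> send_rows --pt "0 0 0 0 0 0" --pt "0 0 0 0 0 0" --pt "0 0 0 0 0 0" --pt "0 0 0 0 0 0" --pt "0 0 0 0 0 0" --pt "0 0 0 0 0 0" --grip -1

```text
time_s: 35.05
eef_pos: [571.5, 264.2, 106.8]
ee_rot: [0.001, -0.31, 0.951, 0.0]
force: [-1.2, -0.9, 6.5]
width: 48.2
```

```bash
python3 -c "
from h import *
go(570.5,262.5,104,126.4)"
```

```text
t 35.05 p [571.5 264.2 106.8] yaw 126.2 q6 -1.87 F [-1.2 -0.9  6.5] M [-0.03  0.22  0.04] w 48.2
delta [ 0.0018 -0.0008  0.0028] [ 0.    0.16 -0.24] dist 0.003 rows 0.1
```

>>> send_rows --pt "0 0 -0.008 0 0 0" --pt "0 0 -0.02 0 0 0" --pt "0 0 -0.035 0 0 0" --pt "0 0 -0.055 0 0 0" --pt "0 0 -0.075 0 0 0" --pt "0 0 -0.085 0 0 0" --pt "0 0 -0.085 0 0 0"

```text
time_s: 35.63
eef_pos: [571.8, 264.3, 193.6]
ee_rot: [0.003, -0.31, 0.951, 0.0]
force: [0.1, -0.8, -1.9]
width: 48.2
```

```bash
python3 -c "
from h import *
go(534,-300.5,180,89.5)"
```

```text
t 35.63 p [571.8 264.3 193.6] yaw 126.2 q6 -1.87 F [ 0.1 -0.8 -1.9] M [-0.01  0.04  0.05] w 48.2
delta [ 0.3639 -0.4336  0.0121] [ 0.05  0.31 36.66] dist 0.566 rows 13.6
```

>>> send_rows --pt "0.01 -0.012 0 0 0 1" --pt "0.03 -0.036 0 0 0 3" --pt "0.053 -0.063 0 0 0 5" --pt "0.077 -0.092 0 0 0 8" --pt "0.102 -0.121 0 0 0 10" --pt "0.127 -0.151 0 0 0 13" --pt "0.152 -0.181 0 0 0 15" --pt "0.177 -0.211 0 0 0 18" --pt "0.202 -0.241 0 0 0 20" --pt "0.227 -0.27 0 0 0 23" --pt "0.25 -0.298 0 0 0 25" --pt "0.268 -0.319 0 0 0 27"

```text
time_s: 36.63
eef_pos: [541.5, -154.8, 189.0]
ee_rot: [-0.001, -0.078, 0.997, 0.001]
force: [0.4, -0.1, -1.5]
width: 48.4
```

>>> send_rows --pt "0 0 0 0 0 0" --pt "0 0 0 0 0 0"

```text
time_s: 36.8
eef_pos: [541.7, -153.3, 189.0]
ee_rot: [-0.001, -0.078, 0.997, 0.001]
force: [-0.5, 0.7, -1.5]
width: 48.5
```

```bash
python3 -c "
from h import *
go(532,-300.5,180,89.5)"
```

```text
t 36.8 p [ 541.7 -153.3  189. ] yaw 99.0 q6 -2.12 F [-0.5  0.7 -1.5] M [0.07 0.01 0.02] w 48.5
delta [ 0.0326 -0.1439  0.0088] [ 0.11 -0.07  9.47] dist 0.148 rows 3.5
```

>>> send_rows --pt "0.006 -0.025 0 0 0 2" --pt "0.013 -0.055 0 0 0 4" --pt "0.02 -0.09 0.002 0 0 6" --pt "0.028 -0.12 0.005 0 0 8" --pt "0.0326 -0.14 0.008 0 0 9.5" --pt "0.0326 -0.144 0.008 0 0 9.5" --pt "0.0326 -0.144 0.008 0 0 9.5" --pt "0.0326 -0.144 0.008 0 0 9.5"

```text
time_s: 37.47
eef_pos: [533.5, -297.8, 181.5]
ee_rot: [-0.0, 0.002, 1.0, 0.001]
force: [0.0, 0.9, -1.1]
width: 48.5
```

```bash
python3 -c "
from h import *
go(534,-300.5,40,89.5)
print(proj('side',[480,-300,67]))"
```

```text
t 37.47 p [ 533.5 -297.8  181.5] yaw 89.7 q6 -2.18 F [ 0.   0.9 -1.1] M [-0.04 -0.02 -0.01] w 48.5
delta [-0.0006 -0.003   0.1415] [ 0.11 -0.02  0.23] dist 0.142 rows 3.4
[352.87389555 174.6488032 ]
```

>>> send_rows --pt "0 -0.003 0.015 0 0 0" --pt "0 -0.003 0.035 0 0 0" --pt "0 -0.003 0.055 0 0 0" --pt "0 -0.003 0.075 0 0 0" --pt "0 -0.003 0.09 0 0 0" --pt "0 -0.003 0.1 0 0 0" --pt "0 -0.003 0.105 0 0 0" --pt "0 -0.003 0.105 0 0 0"

```text
time_s: 38.13
eef_pos: [533.7, -300.9, 76.4]
ee_rot: [-0.0, 0.002, 1.0, 0.001]
force: [-0.4, -0.4, -1.5]
width: 48.3
```

```bash
python3 -c "
from h import *
go(534,-300.5,40,89.5)
grab('side','s24',(280,75,400,225),5)"
```

```text
t 38.13 p [ 533.7 -300.9   76.4] yaw 89.7 q6 -2.19 F [-0.4 -0.4 -1.5] M [-0.   -0.01  0.01] w 48.3
delta [-0.0004  0.0003  0.0364] [ 0.1  -0.03  0.23] dist 0.036 rows 0.9
```

View pics/s24.png

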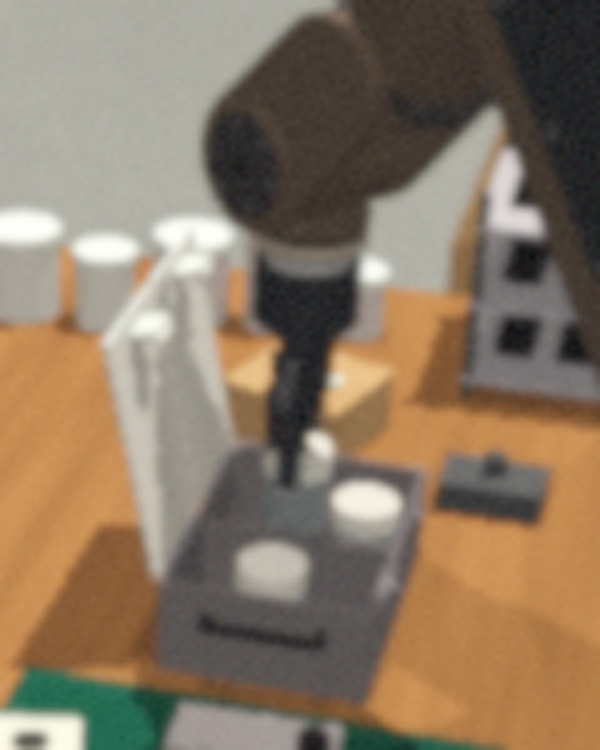

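>>> send_rows --pt "0.001 0 0.006 0 0 0" --pt "0.001 0 0.012 0 0 0" --pt "0.001 0 0.018 0 0 0" --pt "0.001 0 0.022 0 0 0" --pt "0.001 0 0.022 0 0 0"

```text
time_s: 38.6
eef_pos: [532.3, -301.8, 54.0]
ee_rot: [-0.0, 0.003, 1.0, 0.001]
force: [-1.0, -0.1, -1.9]
width: 48.0
```

```bash
python3 -c "
from h import *
go(533,-300.5,40,89.5)
grab('side','s25',(280,75,400,225),5)"
```

```text
t 38.6 p [ 532.3 -301.8   54. ] yaw 89.6 q6 -2.19 F [-1.  -0.1 -1.9] M [ 0.    0.01 -0.02] w 48.0
delta [-0.0007  0.0012  0.014 ] [ 0.1  -0.03  0.15] dist 0.014 rows 0.3
```

View pics/s25.png

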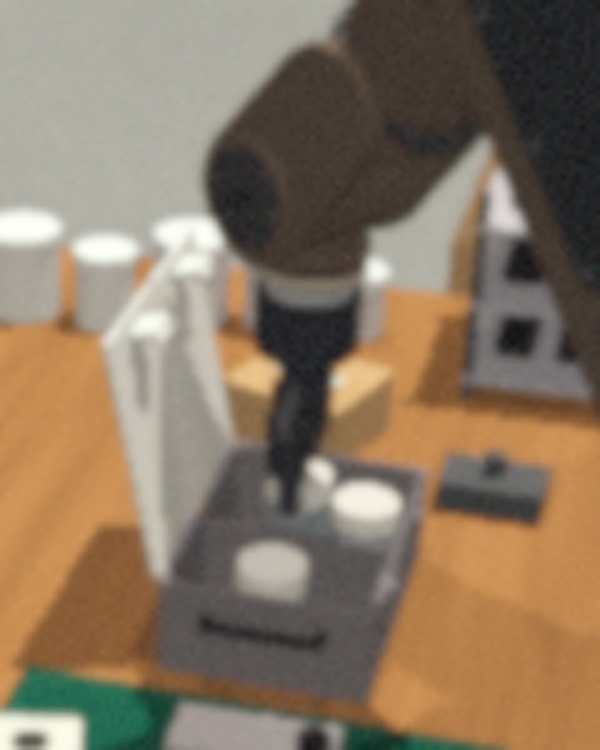

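>>> send_rows --pt "-0.0005 0.001 0.004 0 0 0" --pt "-0.0005 0.001 0.008 0 0 0" --pt "-0.0005 0.001 0.012 0 0 0" --pt "-0.0005 0.001 0.013 0 0 0" --pt "-0.0005 0.001 0.0145 0 0 0" --pt "-0.0005 0.001 0.0145 0 0 0"

```text
time_s: 39.15
eef_pos: [533.1, -300.9, 40.2]
ee_rot: [0.0, 0.003, 1.0, 0.001]
force: [-0.4, 0.7, -2.3]
width: 48.2
```

>>> send_rows --pt "0 0 0.0007 0 0 0" --pt "0 0 0.0014 0 0 0" --pt "0 0 0.0022 0 0 0" --pt "0 0 0.0022 0 0 0"

```text
time_s: 39.48
eef_pos: [533.4, -301.1, 39.8]
ee_rot: [0.001, 0.003, 1.0, 0.0]
force: [-3.0, 2.4, 12.0]
width: 48.6
```

>>> send_rows --pt "0 0 -0.0015 0 0 0" --pt "0 0 -0.0015 0 0 0" --pt "0 0 -0.0015 0 0 0" --pt "0 0 -0.0015 0 0 0" --pt "0 0 -0.02 0 0 0" --pt "0 0 -0.055 0 0 0" --pt "0 0 -0.095 0 0 0" --pt "0 0 -0.135 0 0 0" --pt "0 0 -0.175 0 0 0" --pt "0 0 -0.215 0 0 0" --pt "0 0 -0.225 0 0 0" --pt "0 0 -0.225 0 0 0" --grip 0.4

```text
time_s: 40.48
eef_pos: [533.8, -301.7, 266.8]
ee_rot: [0.003, 0.003, 1.0, -0.001]
force: [-0.1, 0.0, -0.9]
width: 60.2
```

```bash
python3 -c "
from h import *
go(534,-300.5,40,89.5)
grab('side','s26',(220,75,400,275),4);grab('top','t26',(195,120,475,290),2.8)"
```

```text
t 40.48 p [ 533.8 -301.7  266.8] yaw 89.7 q6 -2.19 F [-0.1  0.  -0.9] M [ 0.01 -0.03  0.01] w 60.2
delta [0.0011 0.0017 0.2268] [-0.15  0.32  0.16] dist 0.227 rows 5.4
```

View pics/s26.png

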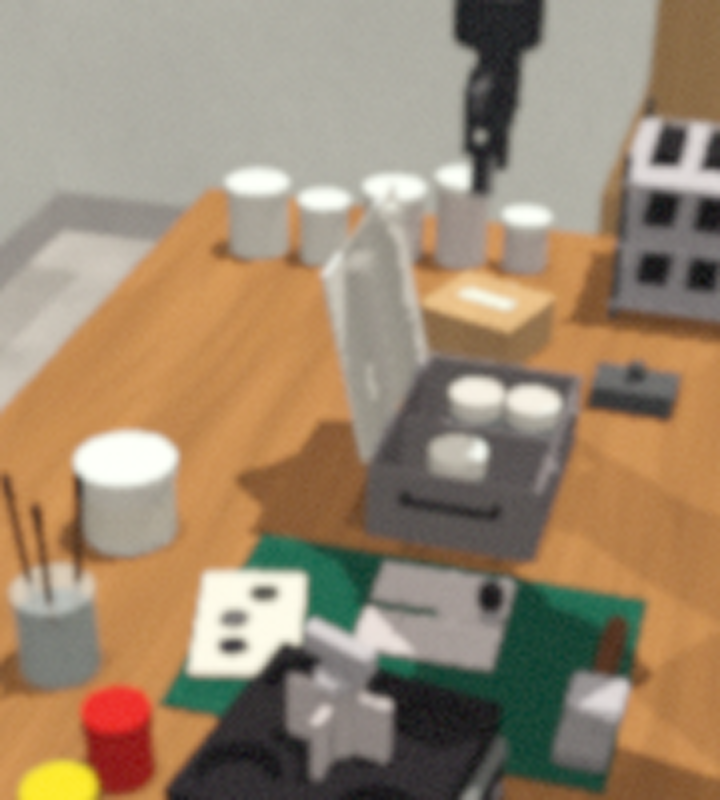

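View pics/t26.png

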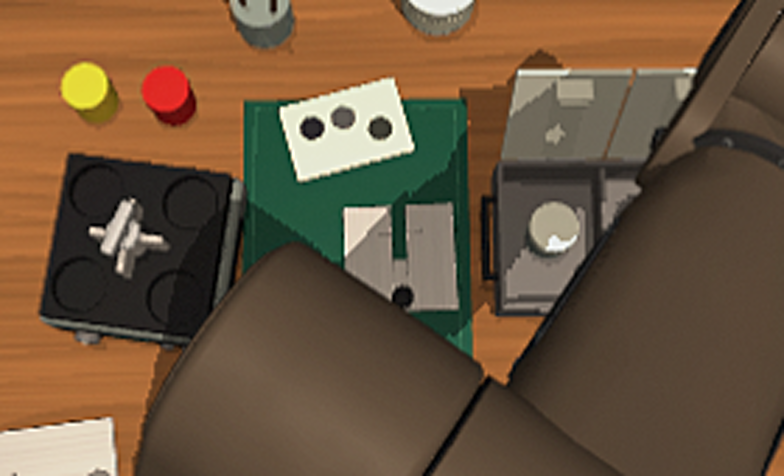

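All three jars stand in the case and the mixer is empty. For the covers, I'll go over them and behind with the fingers spread so each finger meets one cover.

```bash
python3 -c "
from h import *
go(672,-249,285,89.5)"
```

```text
t 40.58 p [ 532.8 -301.   262.6] yaw 89.7 q6 -2.19 F [-0.3 -0.1 -0.8] M [ 0.04 -0.02 -0.03] w 59.5
delta [-0.1389  0.0528 -0.0224] [0.08 0.   0.16] dist 0.15 rows 3.6
```

>>> send_rows --pt "0 0 -0.015 0 0 0" --pt "-0.01 0.005 -0.024 0 0 0" --pt "-0.04 0.015 -0.024 0 0 0" --pt "-0.07 0.026 -0.024 0 0 0" --pt "-0.1 0.038 -0.024 0 0 0" --pt "-0.13 0.05 -0.024 0 0 0" --pt "-0.139 0.0528 -0.024 0 0 0" --pt "-0.139 0.0528 -0.024 0 0 0" --pt "-0.139 0.0528 -0.024 0 0 0" --grip 1

```text
time_s: 41.33
eef_pos: [671.9, -249.1, 285.0]
ee_rot: [-0.001, 0.003, 1.0, 0.001]
force: [-0.4, 0.1, 1.1]
width: 85.2
```

```bash
python3 -c "
from h import *
go(672,-249,205,89.5)
grab('side','s27',(240,15,400,215),4)"
```

```text
t 41.33 p [ 671.9 -249.1  285. ] yaw 89.7 q6 -2.01 F [-0.4  0.1  1.1] M [-0.04  0.02  0.02] w 85.2
delta [-0.0004 -0.0001  0.08  ] [ 0.13 -0.16  0.2 ] dist 0.08 rows 1.9
```

View pics/s27.png

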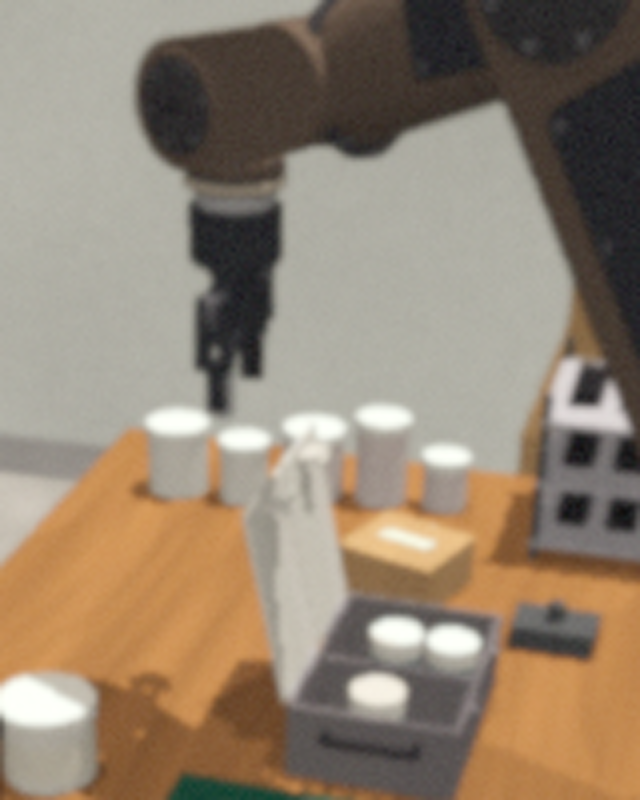

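>>> send_rows --pt "0 0 0.02 0 0 0" --pt "0 0 0.04 0 0 0" --pt "0 0 0.06 0 0 0" --pt "0 0 0.075 0 0 0" --pt "0 0 0.08 0 0 0" --pt "0 0 0.08 0 0 0"

```text
time_s: 41.88
eef_pos: [671.1, -249.7, 206.3]
ee_rot: [-0.001, 0.004, 1.0, 0.001]
force: [0.3, -1.1, -0.1]
width: 85.5
```

```bash
python3 -c "
from h import *
go(672,-249,205,89.5)
grab('side','s28',(240,15,400,215),4)"
```

```text
t 41.88 p [ 671.1 -249.7  206.3] yaw 89.6 q6 -2.01 F [ 0.3 -1.1 -0.1] M [ 0.03 -0.05 -0.02] w 85.5
delta [-0.0009  0.0007  0.0013] [ 0.11 -0.1   0.09] dist 0.002 rows 0.0
```

View pics/s28.png

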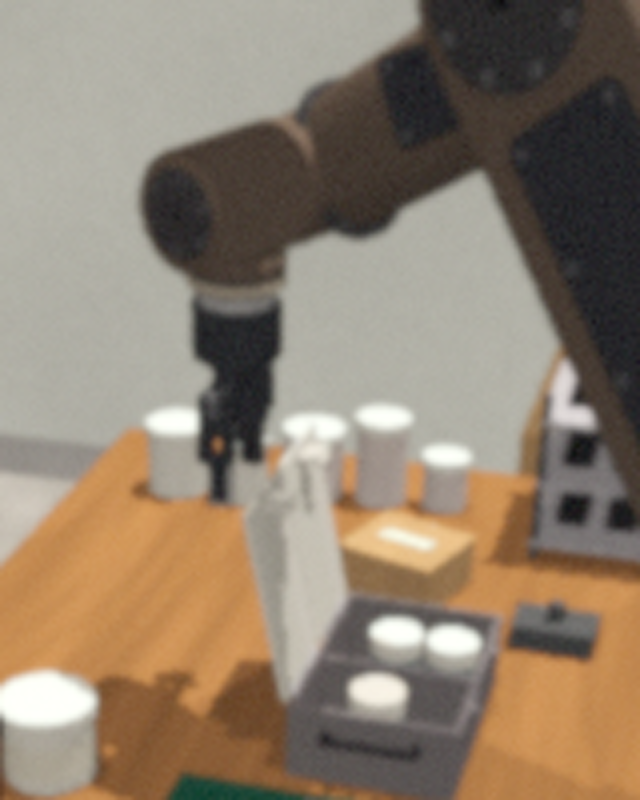

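>>> send_rows --pt "0.01 0 0 0 0 0" --pt "0.018 0 0 0 0 0" --pt "0.025 0 0 0 0 0" --pt "0.032 0 0 0 0 0" --pt "0.04 0 0 0 0 0" --pt "0.048 0 0 0 0 0" --pt "0.056 0 0 0 0 0" --pt "0.064 0 0 0 0 0" --pt "0.072 0 0 0 0 0" --pt "0.08 0 0 0 0 0" --pt "0.088 0 0 0 0 0" --pt "0.096 0 0 0 0 0"

```text
time_s: 42.93
eef_pos: [575.5, -248.5, 207.3]
ee_rot: [0.0, 0.003, 1.0, 0.001]
force: [0.0, -0.6, 0.3]
width: 85.4
```

```bash
python3 -c "
from h import *
go(672,-249,205,89.5)
grab('side','s29',(240,15,400,215),4)"
```

```text
t 42.93 p [ 575.5 -248.5  207.3] yaw 89.7 q6 -2.08 F [ 0.  -0.6  0.3] M [-0.03 -0.03  0.  ] w 85.4
delta [-0.0965  0.0001  0.0023] [0.06 0.02 0.16] dist 0.096 rows 2.3
```

View pics/s29.png

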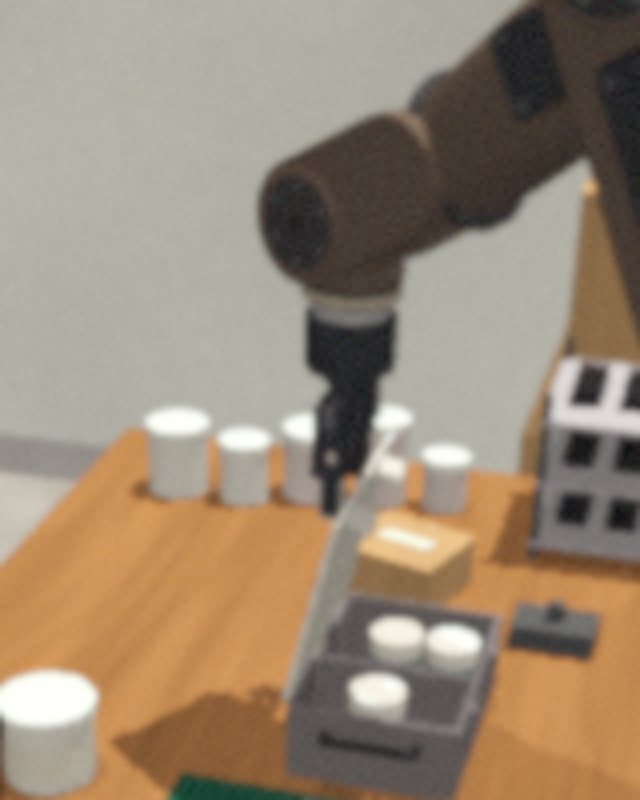

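>>> send_rows --pt "0.01 0 0 0 0 0" --pt "0.02 0 0 0 0 0" --pt "0.02 0 0 0 0 0" --pt "0.02 0 0 0 0 0" --pt "0.02 0 0 0 0 0" --pt "0.02 0 0 0 0 0" --pt "0.02 0 0 0 0 0" --pt "0.02 0 0 0 0 0" --pt "0.02 0 0 0 0 0" --pt "0.02 0 0 0 0 0" --pt "0.02 0 0 0 0 0" --pt "0.02 0 0 0 0 0"

```text
time_s: 43.98
eef_pos: [556.4, -248.4, 207.3]
ee_rot: [0.0, 0.003, 1.0, 0.001]
force: [0.1, 1.1, 0.4]
width: 85.3
```

```bash
python3 -c "
from h import *
go(440,-196,180,89.5)
grab('side','s30',(240,15,400,215),4)"
```

```text
t 43.98 p [ 556.4 -248.4  207.3] yaw 89.7 q6 -2.09 F [0.1 1.1 0.4] M [ 0.02  0.02 -0.04] w 85.3
delta [0.1167 0.0517 0.0273] [0.06 0.03 0.16] dist 0.131 rows 3.1
```

View pics/s30.png

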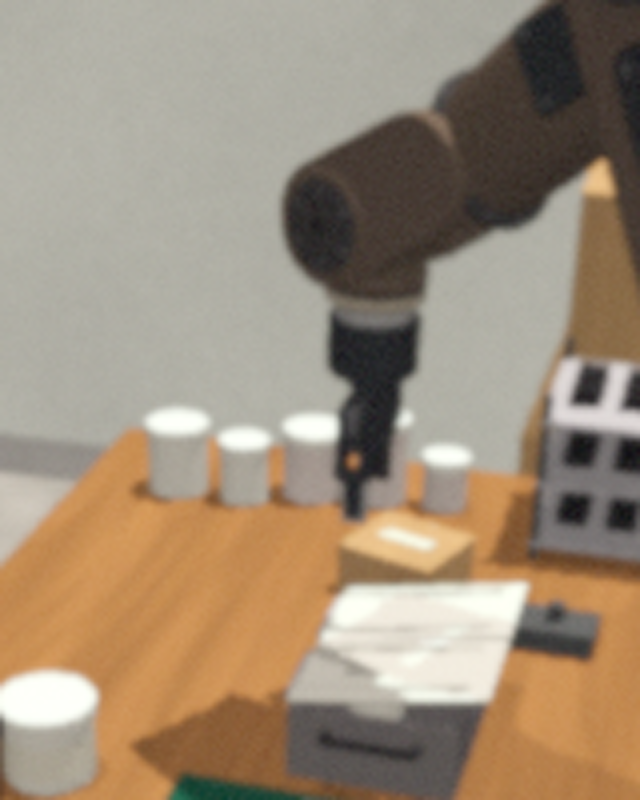

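>>> send_rows --pt "0.03 0.013 0 0 0 0" --pt "0.065 0.028 0.01 0 0 0" --pt "0.095 0.04 0.03 0 0 0" --pt "0.113 0.052 0.05 0 0 0" --pt "0.113 0.053 0.055 0 0 0" --pt "0.113 0.053 0.055 0 0 0" --pt "0.113 0.053 0.055 0 0 0" --grip -1

```text
time_s: 44.62
eef_pos: [444.8, -195.3, 152.8]
ee_rot: [0.001, 0.003, 1.0, 0.0]
force: [-0.1, 0.1, 1.0]
width: 0.4
```

```bash
python3 -c "
from h import *
go(443,-195,100,89.5)
grab('side','s31',(260,95,400,225),5);f=grab('top','t31',(350,110,480,260),4)"
```

```text
t 44.62 p [ 444.8 -195.3  152.8] yaw 89.7 q6 -2.12 F [-0.1  0.1  1. ] M [-0.03  0.01 -0.01] w 0.4
delta [0.0019 0.0003 0.0528] [0.02 0.09 0.16] dist 0.053 rows 1.3
```

View pics/s31.png

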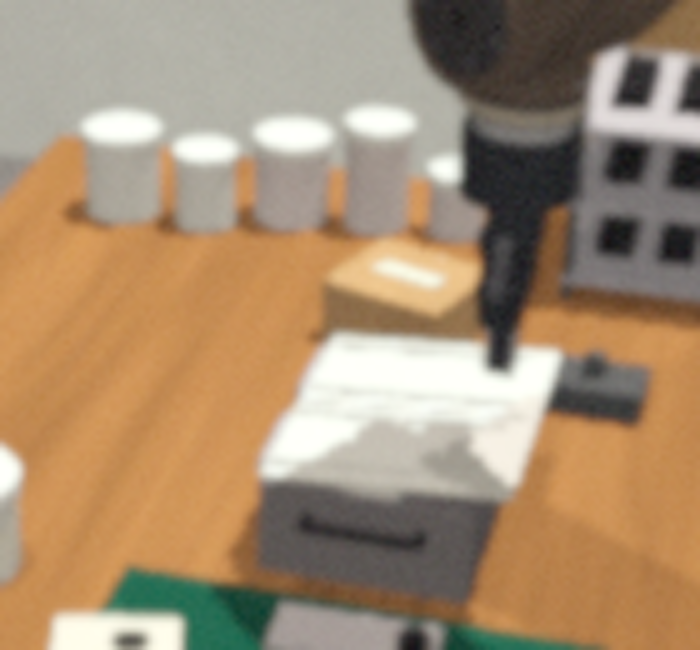

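>>> send_rows --pt "0.001 0 0.015 0 0 0" --pt "0.001 0 0.03 0 0 0" --pt "0.001 0 0.045 0 0 0" --pt "0.001 0 0.055 0 0 0" --pt "0.001 0 0.058 0 0 0" --pt "0.001 0 0.061 0 0 0"

```text
time_s: 45.22
eef_pos: [443.4, -195.0, 91.4]
ee_rot: [0.0, 0.003, 1.0, 0.0]
force: [0.7, -0.4, 0.2]
width: 0.1
```

>>> send_rows --pt "0 0 0.002 0 0 0" --pt "0 0 0.004 0 0 0" --pt "0 0 0.006 0 0 0" --pt "0 0 0.008 0 0 0"

```text
time_s: 45.55
eef_pos: [443.2, -194.9, 84.1]
ee_rot: [0.001, 0.003, 1.0, 0.0]
force: [-1.9, 0.4, 2.1]
width: -0.2
```

>>> send_rows --pt "0 0 0.002 0 0 0" --pt "0 0 0.004 0 0 0" --pt "0 0 0.006 0 0 0" --pt "0 0 0.007 0 0 0"

```text
time_s: 45.88
eef_pos: [443.1, -194.8, 77.4]
ee_rot: [0.001, 0.003, 1.0, 0.0]
force: [-7.4, 2.0, 36.0]
width: -0.0
```

>>> send_rows --pt "0 0 0.001 0 0 0" --pt "0 0 0.002 0 0 0" --pt "0 0 0.002 0 0 0"

```text
time_s: 46.13
eef_pos: [443.1, -194.9, 77.1]
ee_rot: [0.001, 0.003, 1.0, -0.0]
force: [-11.1, 3.8, 48.8]
width: -0.0
```

>>> send_rows --pt "0 0 -0.01 0 0 0" --pt "0 0 -0.03 0 0 0" --pt "0 -0.02 -0.04 0 0 0" --pt "0 -0.05 -0.04 0 0 0" --pt "0 -0.08 -0.04 0 0 0" --pt "0 -0.105 -0.04 0 0 0" --pt "0 -0.106 -0.03 0 0 0" --pt "0 -0.106 -0.025 0 0 0" --pt "0 -0.106 -0.025 0 0 0"

```text
time_s: 46.88
eef_pos: [441.4, -299.6, 97.8]
ee_rot: [-0.001, 0.003, 1.0, 0.002]
force: [-1.0, 0.9, -0.5]
width: 0.0
```

>>> send_rows --pt "0 0 0.005 0 0 0" --pt "0 0 0.01 0 0 0" --pt "0 0 0.014 0 0 0" --pt "0 0 0.016 0 0 0"

```text
time_s: 47.22
eef_pos: [442.1, -299.8, 82.8]
ee_rot: [0.0, 0.003, 1.0, 0.001]
force: [0.0, 0.0, -1.4]
width: -0.3
```

>>> send_rows --pt "0 0 0.002 0 0 0" --pt "0 0 0.004 0 0 0" --pt "0 0 0.006 0 0 0" --pt "0 0 0.006 0 0 0"

```text
time_s: 47.55
eef_pos: [442.3, -300.5, 77.9]
ee_rot: [0.001, 0.003, 1.0, 0.0]
force: [-1.8, 3.1, 8.6]
width: -0.0
```

>>> send_rows --pt "0 0 0.001 0 0 0" --pt "0 0 0.002 0 0 0" --pt "0 0 0.002 0 0 0"

```text
time_s: 47.8
eef_pos: [442.4, -300.6, 77.5]
ee_rot: [0.001, 0.003, 1.0, -0.0]
force: [-6.1, 6.5, 31.0]
width: 0.1
```

>>> send_rows --pt "0 0 -0.01 0 0 0" --pt "0 0 -0.04 0 0 0" --pt "0 0 -0.08 0 0 0" --pt "0 0 -0.12 0 0 0" --pt "0 -0.03 -0.16 0 0 0" --pt "0 -0.06 -0.18 0 0 0" --pt "0 -0.1 -0.18 0 0 0" --pt "0 -0.14 -0.18 0 0 0" --pt "0 -0.18 -0.18 0 0 0" --pt "0 -0.2 -0.18 0 0 0" --pt "0 -0.2 -0.18 0 0 0" --pt "0 -0.2 -0.18 0 0 0"

```text
time_s: 48.8
eef_pos: [440.4, -501.3, 254.1]
ee_rot: [-0.0, 0.004, 1.0, 0.001]
force: [1.0, 0.1, 0.8]
width: 0.2
```

```bash
python3 -c "
from h import *
go(443,-195,100,89.5)
grab('side','s32',(260,95,400,225),5);grab('top','t32',(195,110,475,290),2.8)"
```

```text
t 48.8 p [ 440.4 -501.3  254.1] yaw 89.6 q6 -2.51 F [1.  0.1 0.8] M [-0.   -0.04  0.02] w 0.2
delta [-3.000e-04  3.060e-01  1.548e-01] [ 0.12 -0.    0.08] dist 0.343 rows 8.2
```

View pics/s32.png

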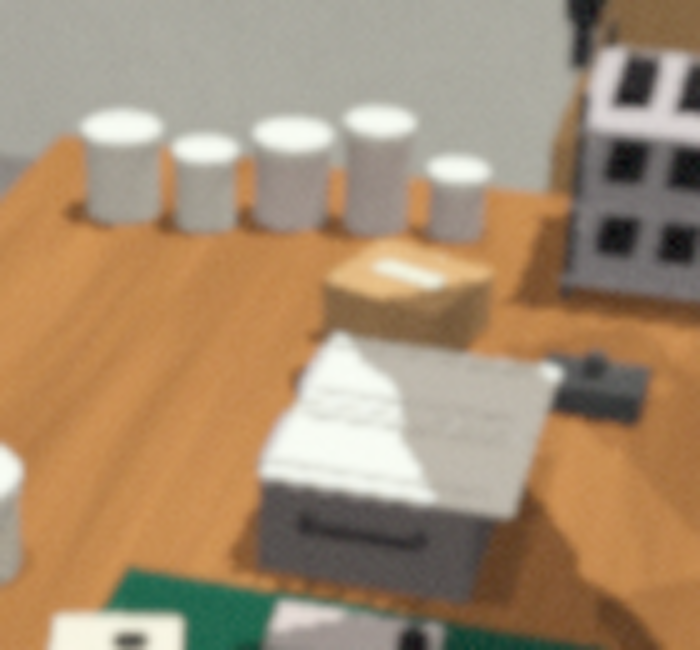

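View pics/t32.png

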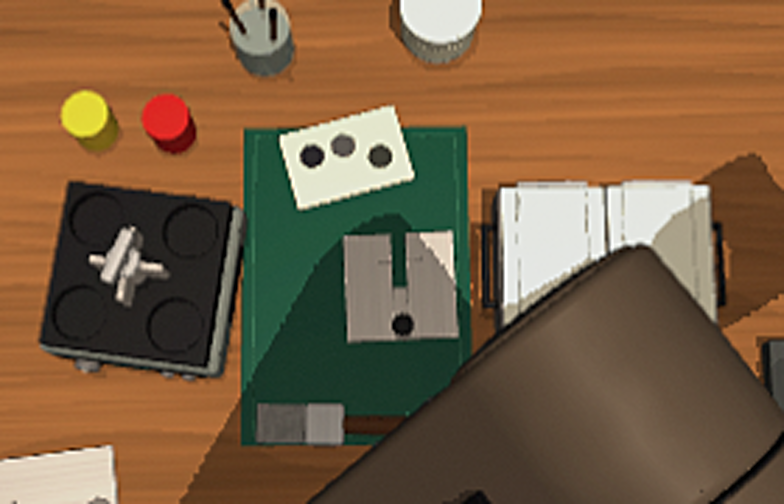

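Both covers look coplanar. I'll confirm by touch: if they are clicked, there should be no contact until about 77 mm.

>>> send_rows --pt "0 0.03 0 0 0 0" --pt "0 0.07 0 0 0 0" --pt "0 0.11 0 0 0 0" --pt "0 0.15 0.02 0 0 0" --pt "0 0.19 0.06 0 0 0" --pt "0 0.2 0.1 0 0 0" --pt "0 0.2 0.14 0 0 0" --pt "0 0.2 0.16 0 0 0" --pt "0 0.2 0.165 0 0 0" --pt "0 0.2 0.17 0 0 0" --pt "0 0.2 0.173 0 0 0" --pt "0 0.2 0.173 0 0 0"

```text
time_s: 49.9
eef_pos: [442.7, -301.1, 83.5]
ee_rot: [0.001, 0.003, 1.0, -0.0]
force: [-0.5, 0.3, 0.6]
width: 0.2
```

>>> send_rows --pt "0 0 0.001 0 0 0" --pt "0 0 0.002 0 0 0" --pt "0 0 0.002 0 0 0"

```text
time_s: 50.15
eef_pos: [442.3, -301.0, 81.0]
ee_rot: [0.001, 0.003, 1.0, 0.0]
force: [0.5, -0.4, -1.0]
width: 0.2
```

>>> send_rows --pt "0 0 0.001 0 0 0" --pt "0 0 0.002 0 0 0" --pt "0 0 0.003 0 0 0" --pt "0 0 0.004 0 0 0" --pt "0 0 0.004 0 0 0"

```text
time_s: 50.57
eef_pos: [442.3, -300.9, 77.7]
ee_rot: [0.001, 0.003, 1.0, 0.0]
force: [-4.7, 2.3, 20.6]
width: 0.3
```

>>> send_rows --pt "0 0 -0.01 0 0 0" --pt "0 0.02 -0.025 0 0 0" --pt "0 0.05 -0.025 0 0 0" --pt "0 0.08 -0.025 0 0 0" --pt "0 0.106 -0.025 0 0 0" --pt "0 0.106 -0.015 0 0 0" --pt "0 0.106 -0.007 0 0 0" --pt "0 0.106 -0.006 0 0 0" --pt "0 0.106 -0.006 0 0 0"

```text
time_s: 51.32
eef_pos: [442.7, -195.1, 81.9]
ee_rot: [-0.0, 0.003, 1.0, 0.001]
force: [-0.1, 0.6, -0.1]
width: -0.3
```

>>> send_rows --pt "0 0 0.001 0 0 0" --pt "0 0 0.002 0 0 0" --pt "0 0 0.003 0 0 0" --pt "0 0 0.003 0 0 0"

```text
time_s: 51.65
eef_pos: [442.8, -194.9, 79.3]
ee_rot: [0.0, 0.003, 1.0, 0.0]
force: [0.2, 0.7, 0.6]
width: -0.2
```

>>> send_rows --pt "0 0 0.001 0 0 0" --pt "0 0 0.002 0 0 0" --pt "0 0 0.003 0 0 0" --pt "0 0 0.003 0 0 0"

```text
time_s: 51.98
eef_pos: [442.9, -194.9, 77.7]
ee_rot: [0.001, 0.003, 1.0, 0.0]
force: [-4.9, 0.8, 21.8]
width: -0.1
```

Both are shut at 77–78 mm, with no contact above that. I retreat and take a last look.

>>> send_rows --pt "0 0 -0.01 0 0 0" --pt "0 0 -0.04 0 0 0" --pt "0 0 -0.08 0 0 0" --pt "0 0 -0.12 0 0 0" --pt "0 -0.03 -0.16 0 0 0" --pt "0 -0.07 -0.18 0 0 0" --pt "0 -0.11 -0.18 0 0 0" --pt "0 -0.15 -0.18 0 0 0" --pt "0 -0.19 -0.18 0 0 0" --pt "0 -0.23 -0.18 0 0 0" --pt "0 -0.27 -0.18 0 0 0" --pt "0 -0.3 -0.18 0 0 0"

```text
time_s: 52.98
eef_pos: [440.2, -497.9, 255.7]
ee_rot: [0.0, 0.004, 1.0, 0.0]
force: [0.4, -0.4, -0.8]
width: -0.1
```

>>> send_rows --pt "0 0 0 0 0 0" --pt "0 0 0 0 0 0" --pt "0 0 0 0 0 0"

```text
time_s: 53.23
eef_pos: [440.7, -494.3, 255.6]
ee_rot: [0.0, 0.003, 1.0, 0.001]
force: [0.7, 1.1, 0.7]
width: -0.0
```

```bash
python3 -c "
from h import *
go(443,-195,100,89.5)
grab('side','s33',(180,95,420,345),3);grab('top','t33')"
```

```text
t 53.23 p [ 440.7 -494.3  255.6] yaw 89.6 q6 -2.51 F [0.7 1.1 0.7] M [ 0.02 -0.02 -0.06] w -0.0
delta [-0.0004  0.299   0.1562] [0.11 0.   0.14] dist 0.337 rows 8.1
```

View pics/s33.png

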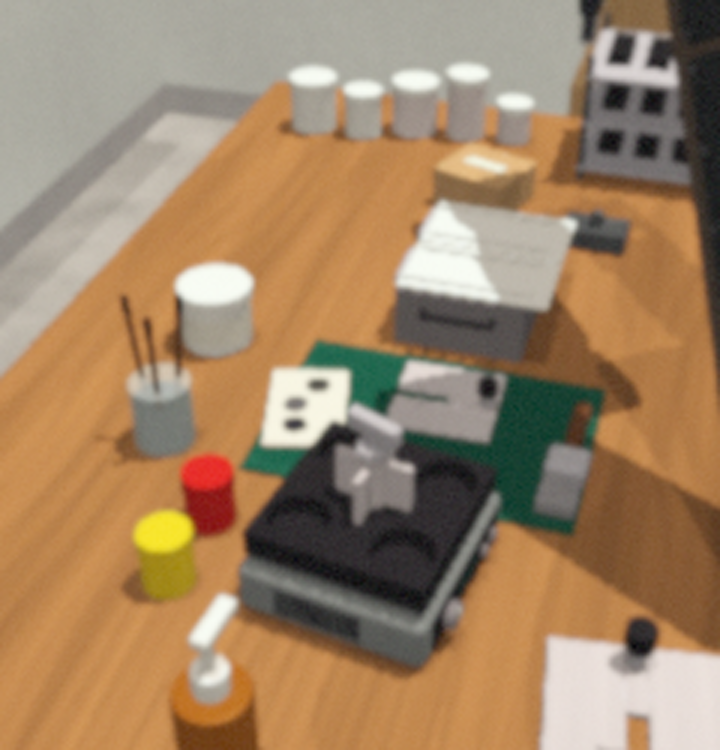

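View pics/t33.png

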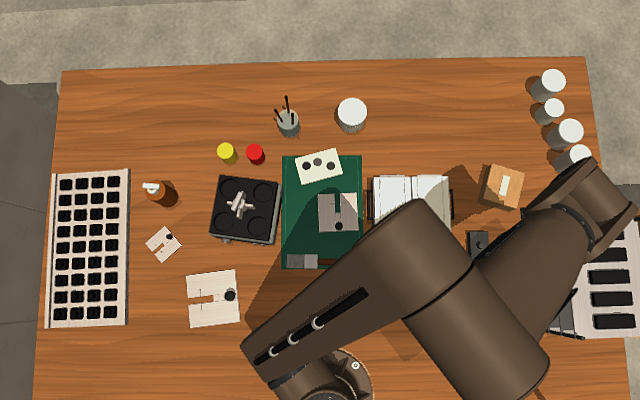

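```bash
python3 -c "
from h import *
ticket.close_job(); print(r.read_state()['time_s'])"
```

```text
the job is handed in; nothing more can be done
the job is handed in; nothing more can be done
```

The job is done and handed in, at about 53 s on the robot's clock; no verdict was reported.

- **T-nut:** I turned it about 365° clockwise in two grips (about 6.4 rad). It gave smoothly and rose about 4 mm or more.
- **Clamp plate:** I slid it out and laid it flat, knob up, on the mat. After I let go, the pictures showed it about 43 mm to one side. It still lies flat, its origin is well inside the mat, and it is clear of the palette and brush, so I left it.
- **Jars:** There were three. All were stood upright in the case, one in the left compartment and two in the right. I checked this in the pictures before shutting the covers, which now hide them.
- **Covers:** I tipped both over together and pressed each one. A second touch met nothing until about 77–78 mm, which is the shut height, so both are clicked.

**Last checks:** The final pictures show the other bench items where they were; the arm hides part of the brush and the front of the case in the top view. The gripper hangs free with near-zero wrist force. I pressed the left cover with about 49 N and the right with about 31 N, more than the 5–10 N needed. Both pushes were with the closed fingertips and held for only a moment. The camera positions differed from the measured contacts by about 2–3 mm.

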